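# Clamp a well plate on the shaker with a quarter-turn T-slot stop

### The job

Fasten the well plate on the shaker: take the stop clamp from the steel tray, drop its T-head into the platform's slot on the free side of the plate, and slide it along until it holds the plate square against the sprung bar with the bar pushed about half way in. Then press the wing knob down, turn it a quarter turn clockwise until it stops, and let it spring up so that the clamp is locked there; be gentle with the plate and the slot, and leave everything else where it is.

Things in the scene. Friction and masses are not known exactly. Their poses are not given: they have to be found in the camera images.
- clamp: Stop clamp, loose, 0.22 kg, upright in the tray: steel block 34 (x) x 40 (y) x 12 mm high, a sprung bolt through it with a black wing knob above and a T-head below. Origin: centre of the block's underside. Its y axis lies along the T-head and goes along the slot, either way round. Tongues 13.8 mm wide, 3 mm deep under both ends (13 to 20 mm from the middle) run in the slot mouth.
- head (a point): Centre of the steel T-head's underside, on which the clamp stands in the tray, 10 mm below the block's underside with the knob up. Head 14 mm wide (x), 26 mm long (y), 7 mm high. With the block seated in the slot and the knob up, the head's top stands 3 mm up in the slot mouth, so it cannot turn; pressed down more than 3 mm it clears the lips and turns freely.
- wing (a point): Middle of the wing knob, on the bolt axis, 52 mm above the block's underside with the knob up. Wing: flat black bar 12 mm thick (x), 44 mm long (y), 26 mm high, parallel to the T-head; below it a 12 mm stem. The knob presses down up to 7 mm against a spring: 7.5 N to start, then 1.5 N per mm (15 N at 5 mm, 18 N bottomed). Locked, it stands 3 mm down, the spring pulling the head up under the lips.
- clamp_bolt (a joint): Turn of knob and T-head in the block (rad), 0 at the start, growing clockwise seen from above, with a stop at 1.571 (a quarter turn: head across the slot). Light friction, 0.025 N m; it stays where it is left.
- slot (a point): Middle of the T-slot's mouth at the centre of the shaker platform's top surface, 112 mm above the bench. z up, y along the slot towards the sprung bar, x across. Aluminium platform 280 (x) x 320 (y) mm, not running. The slot runs its whole length: mouth 16.5 mm wide, 6 mm deep (the lips), channel below 32 mm wide, its floor 20 mm below the top.
- shaker: Bench shaker carrying the platform, fixed; origin under its centre, axes as slot. Across the slot near the platform's y end stands a bracket with a sprung steel bar, 130 mm long (x), 15 mm high, in front of it. Its place changes: the bar's front face is 90 to 120 mm from slot. The bar gives 4 mm along y: 1 N to start, then 2.5 N per mm (6 N half way, 11 N at its end stop).
- plate: White foil-sealed plate of 24 wells, 127.6 (x) x 85.4 (y) x 17 mm high, about 0.12 kg, loose, lying flat over the slot, 10 to 31 mm in front of the sprung bar. Origin: centre of its underside. The clamp pushes the middle of its long side that faces away from the bar; friction then holds the locked clamp against the half-pushed bar's spring.
- tray: Shallow steel tray 150 mm (x) by 100 mm (y), rim 12 mm high, floor 3 mm thick, fixed to the bench. Origin: centre of its underside.
- thumbscrew: Bystander in the tray: small black thumbscrew on its head, 26 mm wide, 30 mm high.
- tip_box: Bystander: grey box of pipette tips, 124 by 86 by 66 mm.
- tube_rack: Bystander: white rack of purple-capped tubes, 140 by 74 by 83 mm.
- spare_plates: Bystander: two stacked white well plates, 128 by 85 by 29 mm.
- wash_bottle: Bystander: white bottle, 60 mm wide, 130 mm high.
- pen: Bystander: marker pen, 130 mm long.
- timer: Bystander: grey bench timer, 55 by 70 by 20 mm.
Not all that is in view belongs to the job. Of the things that look like the clamp, take the one that is farthest to the robot's left at the start.

How it is judged:
On the way, in this order (a step that is already met when the one before it is completed fails the run):
1. the clamp is seated in the slot, unturned, on the free side of the plate (z of clamp in the frame of slot between -0.002 and 0.002 m and x of clamp in the frame of slot between -0.003 and 0.003 m and y of clamp in the frame of slot above -0.16 m and y of clamp in the frame of plate below -0.055 m and value of joint clamp_bolt below 0.3 rad), for 0.1 s.
2. slid along the slot, still unturned, the clamp pushes the plate into the sprung bar (z of clamp in the frame of slot below 0.003 m and value of joint clamp_bolt below 0.3 rad and contact force between clamp and plate above 3 N), for 0.1 s.
At the end, for the whole second after the job is handed in: Clamp seated in the slot (2 mm in height, 3 mm across), knob turned over 1.35 rad and sprung up with the head under the lips (wing 47.2 to 50.5 mm above the platform), holding the plate against the sprung bar with 3 to 9.5 N; plate flat and square to the slot within 0.05 rad; all at rest (value of joint clamp_bolt above 1.35 rad and z of wing in the frame of slot between 0.0472 and 0.0505 m and z of clamp in the frame of slot between -0.002 and 0.002 m and x of clamp in the frame of slot between -0.003 and 0.003 m and contact force between clamp and plate between 3 and 9.5 N and angle between the y axis of plate and the y axis of slot, either way round below 0.05 rad and angle between plate's own z axis and vertical below 0.04 rad and linear speed of each of clamp, plate below 0.01 m/s); the robot touches nothing.
It fails at once if the clamp squeezes the plate with more than 15 N (contact force between clamp and plate above 15 N).
It fails at once if the clamp is forced against the shaker with more than 60 N (contact force between clamp and shaker above 60 N).
It fails at once if the plate is tipped (angle between plate's own z axis and vertical above 0.15 rad).
It fails at once if a bystander is moved by more than 20 mm (distance of any of thumbscrew, tip_box, tube_rack, spare_plates, wash_bottle, pen, timer from where it was at the start of the episode above 0.02 m).
It also fails if it takes over 70 s, if anything falls off the work surface, if the arm or the gripper's body presses on something with over 40 N, if the wrist force passes 120 N, or if a joint passes its speed limit or range.

### The arm

A 6-joint arm with a two-finger parallel gripper is mounted at the origin on the work surface. World frame = base frame: x ahead of the robot, y to its left, z up, the work surface at z = 0. Lengths are in m, angles in rad, forces in N, time in s.
With the tool pointing down it reaches from about 0.25 to 0.8 m from the base axis. Payload 8.5 kg.
Tool frame: the origin (TCP) lies at the very end of the fingers, on their centre line; the grasp point (between the pads) lies 19 mm behind it; x points along the fingers, y is the direction in which the jaws open and shut, and the axes are right-handed (so a half turn about x gives the same grasp; the last joint's range is limited). The gripper opens to 85 mm and grips with 20 to 120 N. Pads are 22 mm wide; open, the fingers measure 114 mm over their backs; the gripper's body (76 mm by 85 mm) begins 54 mm behind the grasp point. The pads swing forward as they close: fully open they stand 13 mm farther back than shut.
Start: joints at [-1.264, 0.238, -0.013, 1.319, 0, 1.571], TCP at [0.159, -0.5, 0.203] pointing down, gripper open.
Joint ranges: [-2.66, 2.66], [-1.03, 1.9], [-1.14, 1.46], [-1.82, 2.27], [-1.45, 1.34], [-3.14, 3.14]. Speed limits (rad/s): [2.22, 2.22, 2.79, 3.14, 3.14, 3.14].

### API

Orientations are given as a unit quaternion [w, x, y, z].
In Python, from plant import arm gives the robot as it stands.
- The arm moves only by the tool send_rows, never from a script. Its argument "deltas" is a list of rows, each an object of numbers: "wx", "wy", "wz": the turn, a rotation vector about the tool's x, y, z in rad; "dx", "dy", "dz": the shift along the tool's x, y, z in mm; "grip": the closure, from 0 (fully open) to 1 (shut). In form: [{"wx": .., "wy": .., "wz": .., "dx": .., "dy": .., "dz": .., "grip": ..}, ...]. A call has 1 to 20 rows; each row shifts and turns the commanded pose from where the row before left it, along the tool's axes as they then stand; what a row does not reach is not made up. A row lasts 1/8 s, in which the tool goes at most 62.5 mm and 10.7 degrees, less where a joint would pass 70% of its speed; a pose out of reach is approached as far as the arm can. A call with a gripper value outside its range is refused whole. The fingers move at their own pace and stop on an object; "grip_force" is the grip in N (left out, the last holds). Time passes only in rows, so rows that do not move let the fingers close. It gives the time, the measured TCP pose, the force and the opening at its end, in the units of the state.
- arm.read_state(): the state, without advancing time (a new reading comes with each control period).
- arm.capture(name): name is "scene" or "top" or "wrist"; returns a dict with "frame" (420x560x3 uint8, blue, green, red), "range_z" (420x560 float32, m along the optical axis (not along the pixel's ray), 0 where there is no reading), "vfov" (degrees; the focal length in pixels is half the picture's height over the tangent of half this angle, whatever the lens; pixels are square), "cx", "cy" (the principal point, pixels), "R" (3x3) and "t" (3): a world point X has camera coordinates R X + t. Camera axes: x right, y down, z forward; pixel columns grow to the right and rows downward; lengths in m; the calibration is good to about 2 mm. The wrist camera is an equidistant fisheye: a pixel r from the principal point sees the ray r / f radians off the axis. A picture is of the moment at which its call begins.
- arm.sign_off(): hands the job in, once; it reports no verdict.
The state is a dict: "t": time; "joints": joint angles; "qd": joint speeds; "joint_torque": joint torques, N m; "tool_pos": TCP position; "ee_rot": TCP orientation; "ft_force": force on the tool from outside, world axes, zero at the start; "torque": the same for the moment, N m; "width": finger opening in m.
Only numpy, scipy, OpenCV 4.12 (cv2) and the standard library are available. Lean on these libraries where they do the work, as an engineer would, in place of code of your own. Each camera call takes 0.05 s, during which the arm holds its last target.

## Working session

There is one attempt and no reset: what is moved stays moved. The work goes in short steps, Python scripts to look and compute and a tool call to move; the robot and the scene stay as the last step left them, time stands still between calls to the robot, and variables do not carry over. Pictures are saved under pics/ and viewed, and the job is handed in when it is done.

Besides the shell and the picture viewer there is one more tool, called after "Call:" by a JSON object that holds its "fn" and its "kwargs". send_rows: Moves the arm, as the interface text tells. Its arguments: {"type":"object","properties":{"deltas":{"type":"array"},"grip_force":{"type":"number"}},"required":["deltas"]}

```bash
ls; mkdir -p pics; python3 - <<'E'
from plant import arm
import cv2,numpy as np
print(arm.read_state())
for n in ["scene","top","wrist"]:
    c=arm.capture(n); cv2.imwrite(f"pics/{n}0.png",c["frame"]); np.savez(f"{n}0.npz",**c)
    print(n,c["vfov"],c["cx"],c["cy"],c["R"].round(3).tolist(),c["t"].round(3).tolist())
E
```

```text
pics
{'t': 0.0, 'joints': array([-1.26400243e+00,  2.38763641e-01, -1.42530970e-02,  1.31921177e+00,
       -2.06608088e-05,  1.57080398e+00]), 'qd': array([-0.00034606, -0.00114729,  0.00021566, -0.00107044,  0.00107651,
       -0.00016317]), 'joint_torque': array([-6.88293497e-06, -5.38771355e+01,  3.46439087e+01,  1.83015328e-02,
        9.45938768e-05, -3.86347594e-06]), 'tool_pos': array([ 0.15840594, -0.50004795,  0.2023871 ]), 'ee_rot': array([-0.10754115, -0.69871939, -0.10853973,  0.69888857]), 'ft_force': array([-0.06267941,  0.48398886, -0.34125612]), 'torque': array([-0.03060344, -0.04064257, -0.00451086]), 'width': 0.08542914948343629}
scene 52.3970723967284 277.26856167296495 210.4753587442407 [[-0.836, 0.549, -0.012], [0.446, 0.665, -0.599], [-0.321, -0.505, -0.801]] [0.436, -0.143, 1.542]
top 46.72699045652114 268.81491991604105 211.4063396558562 [[-0.004, -1.0, 0.004], [-0.991, 0.004, -0.136], [0.136, -0.005, -0.991]] [-0.023, 0.51, 1.466]
wrist 65.70646984690485 281.1320157871891 210.3717840468815 [[0.302, -0.953, -0.002], [-0.905, -0.287, 0.313], [-0.298, -0.093, -0.95]] [-0.525, -0.041, 0.38]
```

View pics/scene0.png

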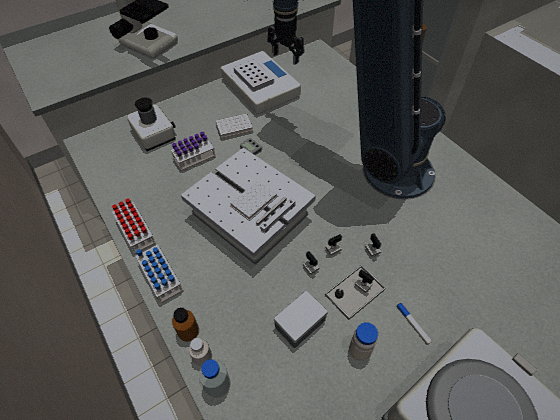

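View pics/top0.png

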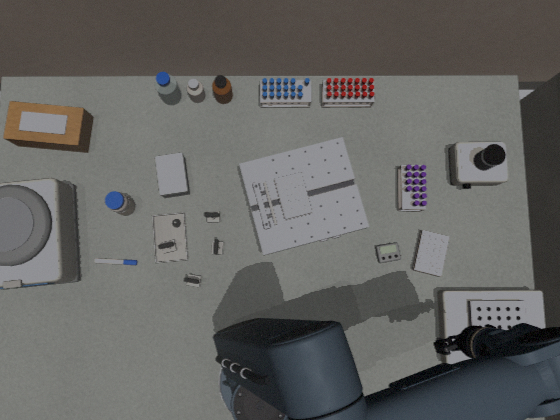

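View pics/wrist0.png

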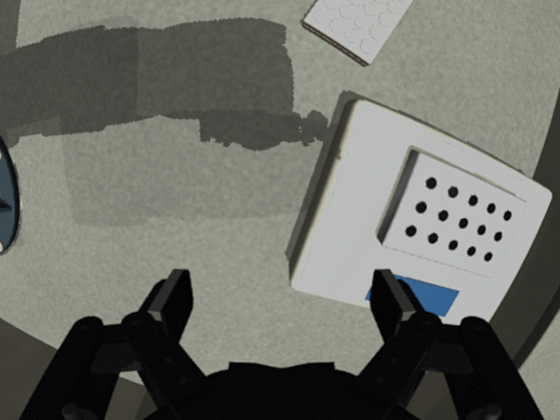

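The top view shows four clamp-like things: (167,246) in the tray, and (212,216), (218,246) and (193,281) loose on the bench. The robot's left is image-left, so the one in the tray is the target. (177,223) is the thumbscrew. I'll check this in a close crop and measure.

```bash
cat > h.py <<'E'
import numpy as np,cv2
def load(n): return {k:v for k,v in np.load(n,allow_pickle=True).items()}
def foc(c): return 210/np.tan(np.radians(float(c["vfov"]))/2)
def ray(c,u,v,fish=False):
    f=foc(c);x=(u-c["cx"])/f;y=(v-c["cy"])/f
    if fish:
        r=np.hypot(x,y);k=np.sin(r)/r if r>1e-9 else 1;d=np.array([x*k,y*k,np.cos(r)])
    else: d=np.array([x,y,1.])
    R=c["R"];return -R.T@c["t"],R.T@d
def plane(c,u,v,z,fish=False):
    o,d=ray(c,u,v,fish);return o+d*(z-o[2])/d[2]
def cloud(c,fish=False):
    f=foc(c);v,u=np.mgrid[0:420,0:560].astype(float);x=(u-c["cx"])/f;y=(v-c["cy"])/f;Z=c["range_z"].astype(float)
    if fish:
        r=np.hypot(x,y)+1e-12;k=np.tan(r)/r;x=x*k;y=y*k
    P=np.stack([x*Z,y*Z,Z],-1)-c["t"]
    P=P@c["R"];P[Z<=0]=np.nan
    return P
def proj(c,X,fish=False):
    p=c["R"]@np.asarray(X)+c["t"];f=foc(c)
    if fish:
        r=np.hypot(p[0],p[1]);th=np.arctan2(r,p[2]);return c["cx"]+f*th*p[0]/r,c["cy"]+f*th*p[1]/r
    return c["cx"]+f*p[0]/p[2],c["cy"]+f*p[1]/p[2]
E
python3 - <<'E'
from h import *
c=load("top0.npz");I=c["frame"]
a=cv2.resize(I[185:305,120:250],None,fx=6,fy=5,interpolation=3);a=cv2.resize(I[190:300,130:250],None,fx=5,fy=5,interpolation=cv2.INTER_CUBIC);cv2.imwrite("pics/c1.png",a)
b=cv2.resize(I[130:260,230:375],None,fx=5,fy=4.5,interpolation=cv2.INTER_CUBIC);b=cv2.resize(I[130:260,230:375],None,fx=4.6,fy=4.6,interpolation=cv2.INTER_CUBIC);cv2.imwrite("pics/c2.png",b)
P=cloud(c)
for q in [(167,246),(212,216),(218,246),(193,281),(177,223),(293,195),(265,205),(330,230),(200,240)]:
    print(q,P[q[1],q[0]].round(3))
s=load("scene0.npz");cv2.imwrite("pics/c3.png",cv2.resize(s["frame"][220:330,290:400],None,fx=5,fy=5,interpolation=cv2.INTER_CUBIC))
E
```

```text
(167, 246) [0.402 0.278 0.079]
(212, 216) [0.491 0.146 0.074]
(218, 246) [0.404 0.131 0.037]
(193, 281) [0.299 0.2   0.072]
(177, 223) [0.477 0.262 0.014]
(293, 195) [ 0.545 -0.095  0.127]
(265, 205) [ 0.522 -0.013  0.091]
(330, 230) [ 0.444 -0.202  0.112]
(200, 240) [0.425 0.191 0.002]
```

View pics/c1.png

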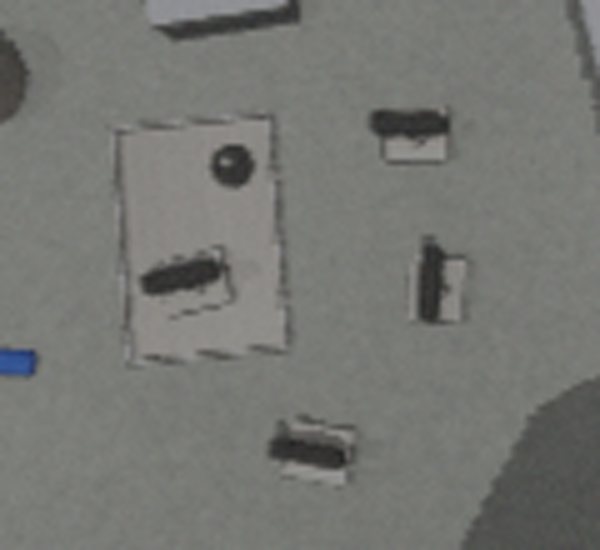

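View pics/c2.png

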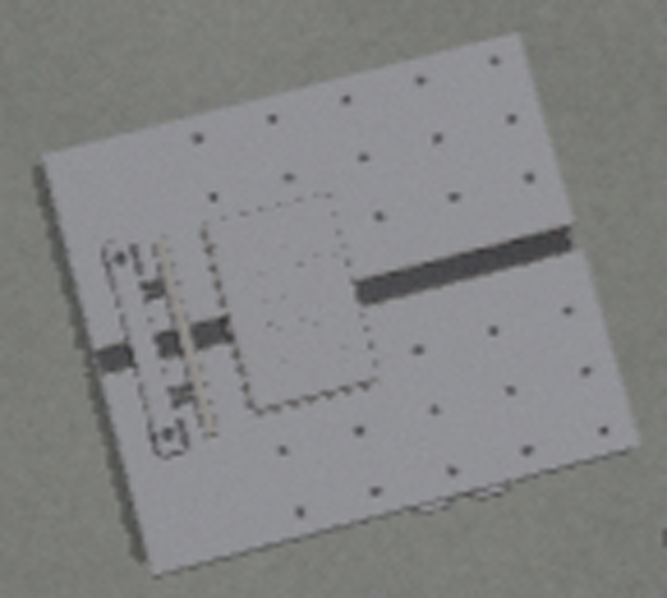

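View pics/c3.png

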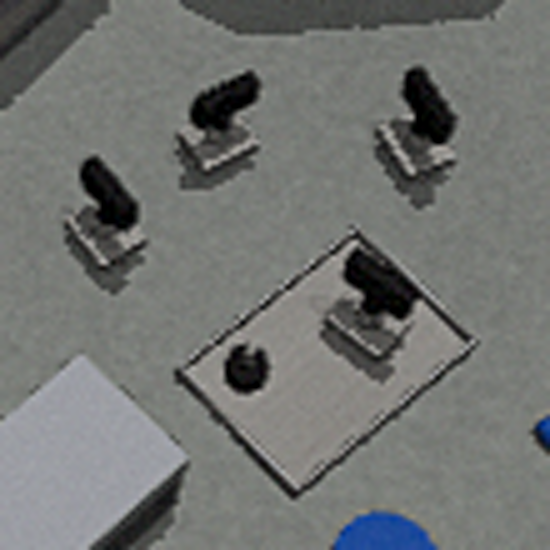

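The crop shows one clamp in the tray, with its wing along crop (145,285)-(220,268), plus the thumbscrew. The three loose look-alikes stand on the bench to its right. The sprung bar is on the +y side of the platform and the free slot end is on the -y side. Now I'll measure.

```bash
python3 - <<'E'
from h import *
from scipy.spatial.transform import Rotation as Ro
from plant import arm
s=arm.read_state();q=s["ee_rot"];print(Ro.from_quat([q[1],q[2],q[3],q[0]]).as_matrix().round(3))
c=load("top0.npz")
# platform corners, slot end
k=lambda p:(p[0]/4.6+230-.4,p[1]/4.6+130-.4)
for n,p in dict(TL=(42,155),TR=(520,34),BL=(152,576),BR=(640,440),s1=(570,227),s2=(575,249),s3=(357,281),s4=(362,304),s5=(94,346),s6=(99,370)).items():
    print(n,plane(c,*k(p),0.112).round(4))
for n in ("top","scene"):
    c=load(n+"0.npz");P=cloud(c)
    dark=c["frame"].max(-1)<60
    m=dark&(abs(P[...,0]-0.402)<.06)&(abs(P[...,1]-.278)<.05)&(P[...,2]>.055)&(P[...,2]<.085)
    Q=P[m];print(n,m.sum(),Q.mean(0).round(4),np.percentile(Q[:,2],[5,50,95]))
    u,sv,vt=np.linalg.svd(Q[:,:2]-Q[:,:2].mean(0));print(vt[0],np.degrees(np.arctan2(vt[0][1],vt[0][0])), (Q.min(0)+Q.max(0))/2)
    if n=="top":
        v,u=np.nonzero(m);r=cv2.minAreaRect(np.c_[u,v].astype(np.float32));print(r)
        for p in cv2.boxPoints(r):print(plane(c,*p,.078).round(4))
        print(plane(c,*r[0],.078).round(4))
E
```

```text
[[-0.     0.302 -0.953]
 [ 0.001 -0.953 -0.302]
 [-1.    -0.001 -0.   ]]
TL [0.6438 0.0643 0.112 ]
TR [ 0.7233 -0.2461  0.112 ]
BL [ 0.3729 -0.0059  0.112 ]
BR [ 0.4576 -0.3156  0.112 ]
s1 [ 0.5953 -0.275   0.112 ]
s2 [ 0.5809 -0.2778  0.112 ]
s3 [ 0.5606 -0.1376  0.112 ]
s4 [ 0.5457 -0.1406  0.112 ]
s5 [0.5191 0.0307 0.112 ]
s6 [0.5037 0.0275 0.112 ]
top 57 [0.4053 0.2815 0.0757] [0.06577177 0.07677857 0.0812531 ]
[-0.21294174  0.9770649 ] 102.29480185191971 [0.40647446 0.28285579 0.0694828 ]
((165.9058837890625, 245.0764617919922), (4.23014497756958, 14.317411422729492), 77.47119140625)
[0.4061 0.3033 0.078 ]
[0.4151 0.2621 0.078 ]
[0.4028 0.2591 0.078 ]
[0.3938 0.3002 0.078 ]
[0.4045 0.2812 0.078 ]
scene 108 [0.4084 0.2853 0.0705] [0.05818241 0.07276242 0.07874159]
[-0.25090333  0.96801215] 104.53097287230275 [0.40643586 0.28441429 0.06862947]
```

Call:
{"fn": "send_rows", "kwargs": {"deltas": [{"dy": -32.8,"dz": -23.1,"grip": 0},{"dy": -32.8,"dz": -23.1},{"dy": -32.8,"dz": -23.1},{"dy": -32.8,"dz": -23.1},{"dy": -32.8,"dz": -23.1},{"dy": -32.8,"dz": -23.1},{"dy": -32.8,"dz": -23.1},{"dy": -32.8,"dz": -23.1},{"dy": -32.8,"dz": -23.1},{"dy": -32.8,"dz": -23.1},{"dy": -32.8,"dz": -23.1},{"dy": -32.8,"dz": -23.1},{"dy": -32.8,"dz": -23.1},{"dy": -32.8,"dz": -23.1},{"dy": -32.8,"dz": -23.1},{"dy": -32.8,"dz": -23.1},{"dy": -32.8,"dz": -23.1},{"dy": -32.8,"dz": -23.1},{"dy": -32.8,"dz": -23.1},{"dy": -32.8,"dz": -23.1}]}}

```text
$.deltas[0]: bad value
```

Call:
{"fn": "send_rows", "kwargs": {"deltas": [{"wx": -0.186},{"wx": -0.186},{"wx": -0.186},{"wx": -0.186},{"wx": -0.186},{"wx": -0.186},{"wx": -0.186},{"wx": -0.186},{"dx": 0}]}}

```text
$.deltas[0]: bad value
```

```bash
python3 - <<'E'
from h import *
from plant import arm
s=arm.read_state();print(s["t"],s["tool_pos"],s["joints"].round(3),s["ft_force"])
c=arm.capture("wrist"); cv2.imwrite("pics/w1.png",c["frame"]); np.savez("w1.npz",**c)
print(c["R"].round(3).tolist(),(-c["R"].T@c["t"]).round(3))
E
```

```text
0.15 [ 0.15848079 -0.5001575   0.20252384] [-1.264  0.239 -0.014  1.319  0.     1.571] [0.3334372  0.75485225 0.24889032]
[[0.302, -0.953, -0.002], [-0.905, -0.287, 0.313], [-0.298, -0.093, -0.95]] [ 0.235 -0.477  0.373]
```

View pics/w1.png

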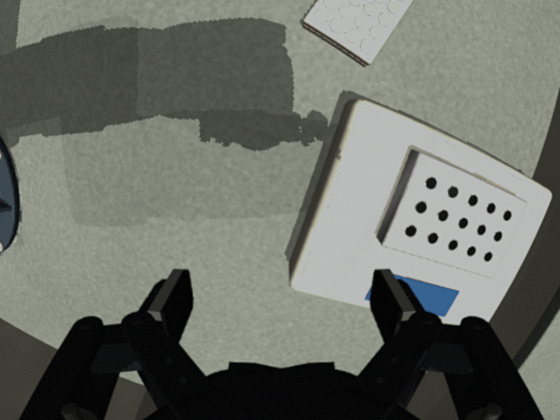

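Call:
{"fn": "send_rows", "kwargs": {"deltas": [{"wx": 0,"wy": 0,"wz": 0,"dx": 0,"dy": -32.8,"dz": -23.1,"grip": 0},{"wx": 0,"wy": 0,"wz": 0,"dx": 0,"dy": -32.8,"dz": -23.1,"grip": 0},{"wx": 0,"wy": 0,"wz": 0,"dx": 0,"dy": -32.8,"dz": -23.1,"grip": 0},{"wx": 0,"wy": 0,"wz": 0,"dx": 0,"dy": -32.8,"dz": -23.1,"grip": 0},{"wx": 0,"wy": 0,"wz": 0,"dx": 0,"dy": -32.8,"dz": -23.1,"grip": 0},{"wx": 0,"wy": 0,"wz": 0,"dx": 0,"dy": -32.8,"dz": -23.1,"grip": 0},{"wx": 0,"wy": 0,"wz": 0,"dx": 0,"dy": -32.8,"dz": -23.1,"grip": 0},{"wx": 0,"wy": 0,"wz": 0,"dx": 0,"dy": -32.8,"dz": -23.1,"grip": 0},{"wx": 0,"wy": 0,"wz": 0,"dx": 0,"dy": -32.8,"dz": -23.1,"grip": 0},{"wx": 0,"wy": 0,"wz": 0,"dx": 0,"dy": -32.8,"dz": -23.1,"grip": 0},{"wx": 0,"wy": 0,"wz": 0,"dx": 0,"dy": -32.8,"dz": -23.1,"grip": 0},{"wx": 0,"wy": 0,"wz": 0,"dx": 0,"dy": -32.8,"dz": -23.1,"grip": 0},{"wx": 0,"wy": 0,"wz": 0,"dx": 0,"dy": -32.8,"dz": -23.1,"grip": 0},{"wx": 0,"wy": 0,"wz": 0,"dx": 0,"dy": -32.8,"dz": -23.1,"grip": 0},{"wx": 0,"wy": 0,"wz": 0,"dx": 0,"dy": -32.8,"dz": -23.1,"grip": 0},{"wx": 0,"wy": 0,"wz": 0,"dx": 0,"dy": -32.8,"dz": -23.1,"grip": 0},{"wx": 0,"wy": 0,"wz": 0,"dx": 0,"dy": -32.8,"dz": -23.1,"grip": 0},{"wx": 0,"wy": 0,"wz": 0,"dx": 0,"dy": -32.8,"dz": -23.1,"grip": 0},{"wx": 0,"wy": 0,"wz": 0,"dx": 0,"dy": -32.8,"dz": -23.1,"grip": 0},{"wx": 0,"wy": 0,"wz": 0,"dx": 0,"dy": -32.8,"dz": -23.1,"grip": 0}]}}

```text
t: 2.7
tool_pos: [0.4217, 0.1987, 0.206]
ee_rot: [-0.118, -0.688, -0.16, 0.697]
ft_force: [-0.3, 0.0, 0.2]
width: 0.0858
```

Call:
{"fn": "send_rows", "kwargs": {"deltas": [{"wx": -0.186,"wy": 0,"wz": 0,"dx": 0,"dy": 0,"dz": 0,"grip": 0},{"wx": -0.186,"wy": 0,"wz": 0,"dx": 0,"dy": 0,"dz": 0,"grip": 0},{"wx": -0.186,"wy": 0,"wz": 0,"dx": 0,"dy": 0,"dz": 0,"grip": 0},{"wx": -0.186,"wy": 0,"wz": 0,"dx": 0,"dy": 0,"dz": 0,"grip": 0},{"wx": -0.186,"wy": 0,"wz": 0,"dx": 0,"dy": 0,"dz": 0,"grip": 0},{"wx": -0.186,"wy": 0,"wz": 0,"dx": 0,"dy": 0,"dz": 0,"grip": 0},{"wx": -0.186,"wy": 0,"wz": 0,"dx": 0,"dy": 0,"dz": 0,"grip": 0},{"wx": -0.186,"wy": 0,"wz": 0,"dx": 0,"dy": 0,"dz": 0,"grip": 0},{"wx": 0,"wy": 0,"wz": 0,"dx": 0,"dy": 0,"dz": 0,"grip": 0}]}}

```text
t: 3.82
tool_pos: [0.4211, 0.198, 0.2061]
ee_rot: [0.553, 0.427, 0.59, -0.405]
ft_force: [0.1, -0.2, -0.8]
width: 0.0852
```

```bash
cat > look.py <<'E'
from h import *
from plant import arm
from scipy.spatial.transform import Rotation as Ro
import sys
def st():
    s=arm.read_state();q=s["ee_rot"];M=Ro.from_quat([q[1],q[2],q[3],q[0]]).as_matrix()
    print("t%.2f"%s["t"],"p",s["tool_pos"].round(4),"j",s["joints"].round(3),"F",s["ft_force"].round(2),"T",s["torque"].round(2),"w",round(s["width"],4),"yang",np.degrees(np.arctan2(M[1,1],M[0,1])).round(2),"x",M[:,0].round(3))
    return s,M
if __name__=="__main__":
    st()
    cam,n=sys.argv[1:3]
    c=arm.capture(cam); cv2.imwrite(f"pics/{n}.png",c["frame"]); np.savez(n+".npz",**c)
E
python3 look.py wrist w2
```

```text
t3.83 p [0.4211 0.198  0.2061] j [ 0.396  0.135 -0.138  1.298  0.06   1.654] F [ 0.05 -0.23 -0.77] T [-0.03 -0.07 -0.01] w 0.0852 yang 17.91 x [-0.024  0.055 -0.998]
```

View pics/w2.png

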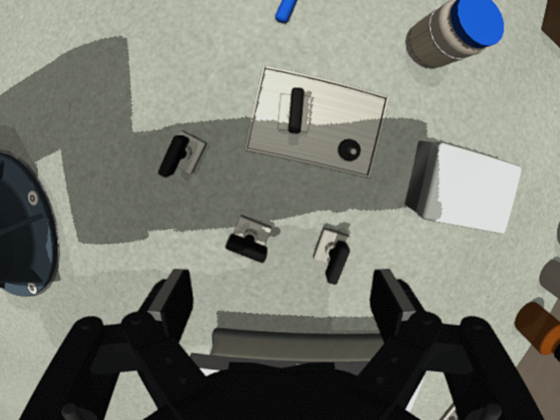

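```bash
cat > plan.py <<'E'
from look import *
def go(pos,yaw):
    """total rotation vector (tool axes) first, then shift in the target tool axes (mm)"""
    s,M=st();a=np.radians(yaw)
    T=np.array([[0,0,-1],[np.cos(a),np.sin(a),0],[np.sin(a),-np.cos(a),0]]).T
    rv=Ro.from_matrix(M.T@T).as_rotvec();d=np.array(pos)-s["tool_pos"]
    print("rotvec",rv.round(4),"then shift(target axes,mm)",(1e3*T.T@d).round(1),"shift(current axes)",(1e3*M.T@d).round(1))
E
python3 - <<'E'
from h import *
c=load("w2.npz");I=c["frame"];P=cloud(c,True)
g=I.max(-1)
m=(g<55);m[:, :280]=0;m[:,312:]=0;m[:80]=0;m[135:]=0
n,l,s,ce=cv2.connectedComponentsWithStats(m.astype(np.uint8));i=1+np.argmax(s[1:,4]);m=l==i;print(s[i],ce[i])
Q=P[m];Q=Q[~np.isnan(Q[:,0])];print("depth",Q.mean(0),np.percentile(Q[:,2],[5,50,95]))
T=Q[Q[:,2]>.072];print("top pts",len(T),T.mean(0),(T.min(0)+T.max(0))/2,T.max(0)-T.min(0))
d=np.linalg.svd(T[:,:2]-T[:,:2].mean(0))[2][0];print("ang",np.degrees(np.arctan2(d[1],d[0])))
cv2.imwrite("pics/w2c.png",cv2.resize(I[60:190,230:400],None,fx=4.5,fy=4.5,interpolation=cv2.INTER_CUBIC))
E
```

```text
[288  88  16  46 521] [295.80614203 110.26871401]
depth [0.40656275 0.28208875 0.07767645] [0.07621876 0.07769709 0.07896292]
top pts 519 [0.40656275 0.28208875 0.07767645] [0.40683839 0.28196814 0.07738132] [0.01899826 0.04186355 0.00574474]
ang -76.78724838227414
```

View pics/w2c.png

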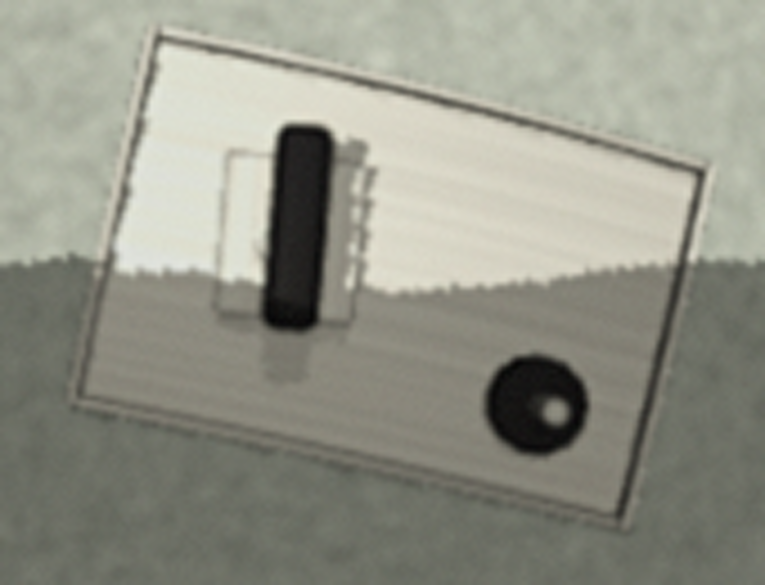

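The crop shows the wing centred at about (296,110) in the wrist image. It measures (0.4066, 0.282), top at 0.0777 (expected 0.078), axis 103.2°, which agrees with the top view.

```bash
python3 -c "
from plan import *
go([.4066,.282,.15],13.2)"
```

```text
t3.88 p [0.4212 0.1979 0.2061] j [ 0.396  0.135 -0.138  1.298  0.06   1.657] F [ 1.08 -0.91  0.23] T [-0.07 -0.02 -0.02] w 0.0854 yang 17.74 x [-0.024  0.055 -0.998]
rotvec [ 0.079  -0.0598  0.0085] then shift(target axes,mm) [ 56.1   5.  -85.2] shift(current axes) [ 61.   12.1 -81. ]
```

Call:
{"fn": "send_rows", "kwargs": {"deltas": [{"wx": 0.079,"wy": -0.06,"wz": 0.0085,"dx": 0,"dy": 0,"dz": 0,"grip": 0},{"wx": 0,"wy": 0,"wz": 0,"dx": 0,"dy": 1,"dz": -17,"grip": 0},{"wx": 0,"wy": 0,"wz": 0,"dx": 14,"dy": 1,"dz": -17,"grip": 0},{"wx": 0,"wy": 0,"wz": 0,"dx": 14,"dy": 1,"dz": -17,"grip": 0},{"wx": 0,"wy": 0,"wz": 0,"dx": 14,"dy": 1,"dz": -17,"grip": 0},{"wx": 0,"wy": 0,"wz": 0,"dx": 14,"dy": 1,"dz": -17,"grip": 0},{"wx": 0,"wy": 0,"wz": 0,"dx": 0,"dy": 0,"dz": 0,"grip": 0}], "grip_force": 40}}

```text
t: 4.75
tool_pos: [0.4054, 0.2826, 0.1486]
ee_rot: [0.555, 0.437, 0.556, -0.438]
ft_force: [-0.2, -0.3, 0.2]
width: 0.0853
```

```bash
python3 -c "
from plan import *
go([.4066,.282,.05],13.2)"; python3 look.py wrist w3
```

```text
t4.75 p [0.4054 0.2826 0.1486] j [ 0.609  0.213 -0.19   1.17  -0.     1.943] F [-0.19 -0.28  0.23] T [-0.02 -0.03 -0.04] w 0.0853 yang 13.54 x [-0.002 -0.001 -1.   ]
rotvec [0.0059 0.0008 0.0018] then shift(target axes,mm) [98.6  1.   0.9] shift(current axes) [98.6  1.2  0.8]
t4.75 p [0.4054 0.2826 0.1486] j [ 0.609  0.213 -0.19   1.17  -0.     1.943] F [-0.19 -0.28  0.23] T [-0.02 -0.03 -0.04] w 0.0853 yang 13.54 x [-0.002 -0.001 -1.   ]
```

View pics/w3.png

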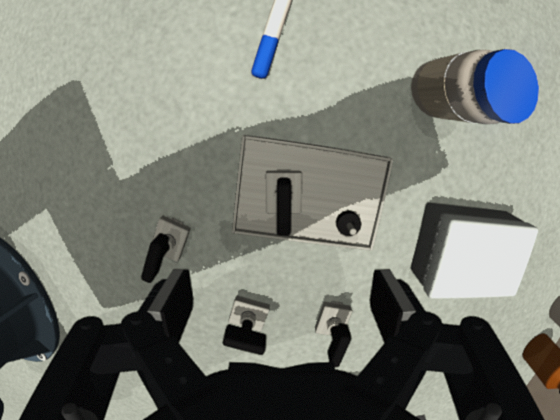

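```bash
python3 - <<'E'
from h import *
c=load("w3.npz");print((-c["R"].T@c["t"]).round(3),c["R"][2].round(3))
for X in ([.4054,.2826,.1486],[.4066,.282,.078],[.4066,.282,.025]):print(X,proj(c,X,True))
P=cloud(c,True)
for q in [(284,190),(284,205),(284,225),(245,310),(170,290),(400,290)]:print(q,P[q[1],q[0]].round(4))
E
```

```text
[0.387 0.36  0.319] [ 0.07  -0.304 -0.95 ]
[0.4054, 0.2826, 0.1486] (np.float64(281.97148758980177), np.float64(248.49227327878356))
[0.4066, 0.282, 0.078] (np.float64(283.3674366921326), np.float64(211.44681356228097))
[0.4066, 0.282, 0.025] (np.float64(283.1860592799451), np.float64(193.65791327736537))
(284, 190) [0.403  0.299  0.0783]
(284, 205) [0.4059 0.287  0.0772]
(284, 225) [0.4097 0.2714 0.0787]
(245, 310) [0.397  0.142  0.0227]
(170, 290) [nan nan nan]
(400, 290) [0.4493 0.304  0.2128]
```

Call:
{"fn": "send_rows", "kwargs": {"deltas": [{"wx": 0.006,"wy": 0,"wz": 0.002,"dx": 15,"dy": 1,"dz": 1,"grip": 0},{"wx": 0,"wy": 0,"wz": 0,"dx": 15,"dy": 0,"dz": 0,"grip": 0},{"wx": 0,"wy": 0,"wz": 0,"dx": 15,"dy": 0,"dz": 0,"grip": 0},{"wx": 0,"wy": 0,"wz": 0,"dx": 15,"dy": 0,"dz": 0,"grip": 0},{"wx": 0,"wy": 0,"wz": 0,"dx": 15,"dy": 0,"dz": 0,"grip": 0},{"wx": 0,"wy": 0,"wz": 0,"dx": 15,"dy": 0,"dz": 0,"grip": 0},{"wx": 0,"wy": 0,"wz": 0,"dx": 11,"dy": 0,"dz": 0,"grip": 0},{"wx": 0,"wy": 0,"wz": 0,"dx": 0,"dy": 0,"dz": 0,"grip": 0.3},{"wx": 0,"wy": 0,"wz": 0,"dx": 0,"dy": 0,"dz": 0,"grip": 0.6}], "grip_force": 40}}

```text
t: 5.92
tool_pos: [0.4081, 0.2813, 0.0495]
ee_rot: [0.554, 0.441, 0.553, -0.439]
ft_force: [0.4, 0.2, -0.3]
width: 0.0517
```

```bash
python3 -c "
from plan import *
go([.4066,.282,.047],13.2)"; python3 look.py wrist w4
```

```text
t5.92 p [0.4081 0.2813 0.0495] j [ 6.040e-01  2.900e-01 -3.600e-01  9.170e-01 -1.000e-03  1.946e+00] F [ 0.43  0.17 -0.29] T [ 0.03  0.01 -0.05] w 0.0517 yang 13.09 x [ 0.003  0.001 -1.   ]
rotvec [-0.0018 -0.0001 -0.003 ] then shift(target axes,mm) [ 2.5 -1.3 -1.1] shift(current axes) [ 2.5 -1.3 -1.1]
t5.92 p [0.4081 0.2813 0.0495] j [ 6.040e-01  2.900e-01 -3.600e-01  9.170e-01 -1.000e-03  1.946e+00] F [ 0.43  0.17 -0.29] T [ 0.03  0.01 -0.05] w 0.0517 yang 13.09 x [ 0.003  0.001 -1.   ]
```

View pics/w4.png

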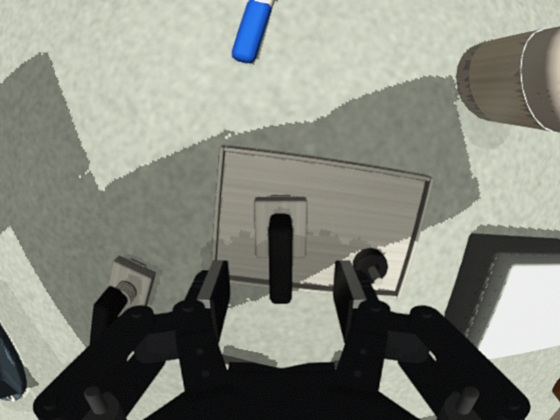

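Call:
{"fn": "send_rows", "kwargs": {"deltas": [{"wx": 0,"wy": 0,"wz": 0,"dx": 2.5,"dy": -0.7,"dz": -0.8,"grip": 0.75},{"wx": 0,"wy": 0,"wz": 0,"dx": 0,"dy": 0,"dz": 0,"grip": 0.9},{"wx": 0,"wy": 0,"wz": 0,"dx": 0,"dy": 0,"dz": 0,"grip": 1},{"wx": 0,"wy": 0,"wz": 0,"dx": 0,"dy": 0,"dz": 0,"grip": 1},{"wx": 0,"wy": 0,"wz": 0,"dx": 0,"dy": 0,"dz": 0,"grip": 1},{"wx": 0,"wy": 0,"wz": 0,"dx": 0,"dy": 0,"dz": 0,"grip": 1}], "grip_force": 50}}

```text
t: 6.72
tool_pos: [0.4071, 0.2819, 0.0468]
ee_rot: [0.554, 0.441, 0.553, -0.439]
ft_force: [0.5, -0.1, 3.5]
width: 0.0096
```

```bash
python3 look.py wrist w5
```

```text
t6.72 p [0.4071 0.2819 0.0468] j [ 6.060e-01  2.930e-01 -3.650e-01  9.100e-01 -1.000e-03  1.948e+00] F [ 0.55 -0.1   3.49] T [ 0.03 -0.06 -0.05] w 0.0096 yang 13.1 x [ 0.003  0.001 -1.   ]
```

View pics/w5.png

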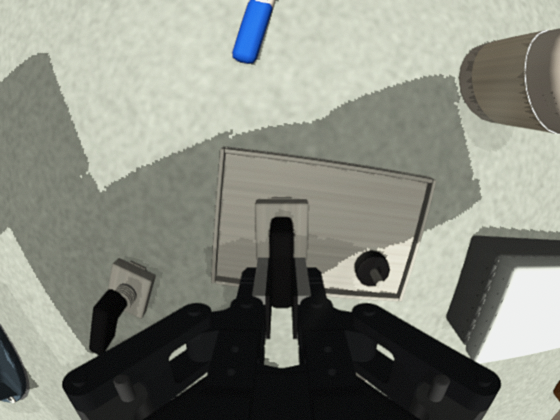

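Call:
{"fn": "send_rows", "kwargs": {"deltas": [{"wx": 0,"wy": 0,"wz": 0,"dx": -5,"dy": 0,"dz": 0,"grip": 1},{"wx": 0,"wy": 0,"wz": 0,"dx": -10,"dy": 0,"dz": 0,"grip": 1},{"wx": 0,"wy": 0,"wz": 0,"dx": -15,"dy": 0,"dz": 0,"grip": 1},{"wx": 0,"wy": 0,"wz": 0,"dx": 0,"dy": 0,"dz": 0,"grip": 1}]}}

```text
t: 7.28
tool_pos: [0.4076, 0.2822, 0.0778]
ee_rot: [0.555, 0.441, 0.553, -0.438]
ft_force: [0.1, 0.2, -1.7]
width: 0.0096
```

```bash
python3 look.py wrist w6
```

```text
t7.28 p [0.4076 0.2822 0.0778] j [ 6.060e-01  2.630e-01 -3.170e-01  9.870e-01 -1.000e-03  1.949e+00] F [ 0.14  0.17 -1.74] T [0.07 0.03 0.02] w 0.0096 yang 13.1 x [ 0.004  0.002 -1.   ]
```

View pics/w6.png

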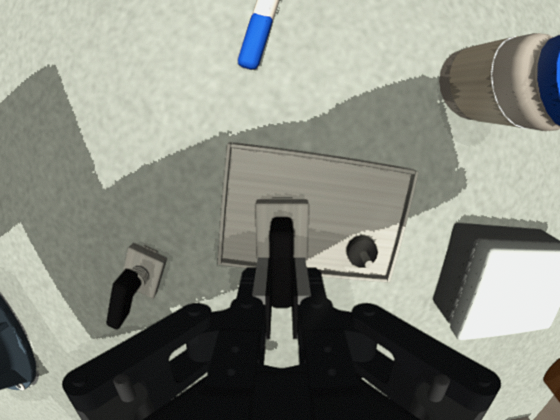

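The clamp came up with the gripper: the block stayed at (282,228) while the tray shrank, and the force shows its weight. I'll lift to carrying height and move over the shaker.

Call:
{"fn": "send_rows", "kwargs": {"deltas": [{"wx": 0,"wy": 0,"wz": 0,"dx": -20,"dy": 0,"dz": 0,"grip": 1},{"wx": 0,"wy": 0,"wz": 0,"dx": -32,"dy": 0,"dz": 0,"grip": 1},{"wx": 0,"wy": 0,"wz": 0,"dx": -32,"dy": 0,"dz": 0,"grip": 1},{"wx": 0,"wy": 0,"wz": 0,"dx": -32,"dy": 0,"dz": 0,"grip": 1},{"wx": 0,"wy": 0,"wz": 0,"dx": -32,"dy": 0,"dz": 0,"grip": 1},{"wx": 0,"wy": 0,"wz": 0,"dx": -24,"dy": 0,"dz": 0,"grip": 1}]}}

```text
t: 8.07
tool_pos: [0.4064, 0.2816, 0.2494]
ee_rot: [0.554, 0.44, 0.553, -0.439]
ft_force: [-0.4, 1.3, -3.0]
width: 0.0093
```

Call:
{"fn": "send_rows", "kwargs": {"deltas": [{"wx": 0,"wy": 0,"wz": 0,"dx": 0,"dy": 1.5,"dz": 15,"grip": 1},{"wx": 0,"wy": 0,"wz": 0,"dx": 0,"dy": 3,"dz": 32,"grip": 1},{"wx": 0,"wy": 0,"wz": 0,"dx": 0,"dy": 3,"dz": 32,"grip": 1},{"wx": 0,"wy": 0,"wz": 0,"dx": 0,"dy": 3,"dz": 32,"grip": 1},{"wx": 0,"wy": 0,"wz": 0,"dx": 0,"dy": 3,"dz": 32,"grip": 1},{"wx": 0,"wy": 0,"wz": 0,"dx": 0,"dy": 3,"dz": 32,"grip": 1},{"wx": 0,"wy": 0,"wz": 0,"dx": 0,"dy": 3,"dz": 32,"grip": 1},{"wx": 0,"wy": 0,"wz": 0,"dx": 0,"dy": 3,"dz": 32,"grip": 1},{"wx": 0,"wy": 0,"wz": 0,"dx": 0,"dy": 3,"dz": 32,"grip": 1},{"wx": 0,"wy": 0,"wz": 0,"dx": 0,"dy": 3,"dz": 32,"grip": 1},{"wx": 0,"wy": 0,"wz": 0,"dx": 0,"dy": 3,"dz": 32,"grip": 1},{"wx": 0,"wy": 0,"wz": 0,"dx": 0,"dy": 3,"dz": 32,"grip": 1},{"wx": 0,"wy": 0,"wz": 0,"dx": 0,"dy": 3,"dz": 32,"grip": 1},{"wx": 0,"wy": 0,"wz": 0,"dx": 0,"dy": 3,"dz": 32,"grip": 1},{"wx": 0,"wy": 0,"wz": 0,"dx": 0,"dy": 3,"dz": 32,"grip": 1},{"wx": 0,"wy": 0,"wz": 0,"dx": 0,"dy": 3,"dz": 32,"grip": 1},{"wx": 0,"wy": 0,"wz": 0,"dx": 0,"dy": 3,"dz": 32,"grip": 1},{"wx": 0,"wy": 0,"wz": 0,"dx": 0,"dy": 0,"dz": 0,"grip": 1}]}}

```text
t: 10.32
tool_pos: [0.5733, -0.223, 0.2461]
ee_rot: [0.553, 0.441, 0.554, -0.44]
ft_force: [-0.3, 0.8, -2.7]
width: 0.0093
```

```bash
python3 look.py wrist w7; python3 -c "
from plan import *
go([.571,-.213,.20],14)"
```

```text
t10.32 p [ 0.5733 -0.223   0.2461] j [-3.710e-01  3.920e-01  3.190e-01  1.498e+00  1.000e-03  9.740e-01] F [-0.34  0.77 -2.74] T [0.03 0.01 0.01] w 0.0093 yang 12.94 x [-0.001  0.001 -1.   ]
t10.38 p [ 0.573  -0.2217  0.2465] j [-3.700e-01  3.910e-01  3.180e-01  1.499e+00  1.000e-03  9.740e-01] F [ 0.07  0.08 -2.62] T [ 0.07 -0.    0.  ] w 0.0095 yang 12.98 x [-0.001  0.002 -1.   ]
rotvec [-0.0178 -0.0017  0.0003] then shift(target axes,mm) [46.5  0.2 -9. ] shift(current axes) [46.5  0.  -8.9]
```

View pics/w7.png

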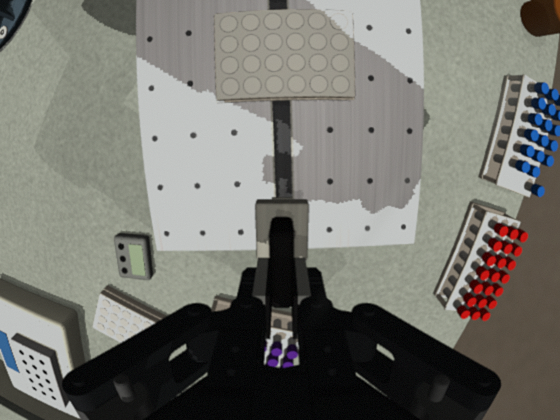

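The wrist view shows the slot at columns ~274-291, rows 100-195. The plate's front edge is at row ~98 and the held block is at (257-308, 200). I'll measure the slot edges and the block with the same camera.

```bash
python3 - <<'E'
from h import *
c=load("w7.npz");I=c["frame"];g=cv2.cvtColor(I,cv2.COLOR_BGR2GRAY).astype(float)
cv2.imwrite("pics/w7c.png",cv2.resize(I[85:265,210:350],None,fx=4,fy=3.3,interpolation=cv2.INTER_CUBIC))
L=[];Rr=[]
for v in range(103,196,2):
    r=g[v,255:312];d=np.diff(cv2.GaussianBlur(r[None],(5,1),0)[0])
    a=np.argmin(d[5:28])+5;b=np.argmax(d[22:50])+22
    L.append(plane(c,255+a+.5,v,.112,True));Rr.append(plane(c,255+b+.5,v,.112,True))
L=np.array(L);Rr=np.array(Rr)
from scipy import stats
for n,Q in(("L",L),("R",Rr)):
    t=stats.theilslopes(Q[:,0],Q[:,1]);print(n,"slope",t[0],"ang",90-np.degrees(np.arctan(t[0])),"x at y=-.20",t[1]+t[0]*-.20, Q[0].round(4),Q[-1].round(4))
w=(L-Rr)[:,:2];print(np.median(np.linalg.norm(w,axis=1)))
# block edge
for v in (205,212,220):
    print(v,g[v,250:316].astype(int).tolist())
for v in range(192,206):print(v,g[v,264:268].mean(),g[v,296:300].mean())
E
```

```text
L slope -0.26423059292552653 ang 104.8010280851025 x at y=-.20 0.5603495610290138 [ 0.5452 -0.1438  0.112 ] [ 0.5683 -0.2291  0.112 ]
R slope -0.2626183544085352 ang 104.71464777780706 x at y=-.20 0.5768424178748999 [ 0.5613 -0.14    0.112 ] [ 0.5844 -0.2254  0.112 ]
0.016638742612106502
205 [195, 197, 196, 197, 172, 108, 86, 94, 98, 98, 98, 100, 103, 103, 102, 103, 100, 100, 98, 98, 98, 99, 99, 100, 100, 99, 100, 100, 99, 98, 98, 98, 101, 102, 104, 107, 104, 104, 102, 100, 101, 100, 100, 102, 101, 99, 98, 101, 103, 106, 108, 106, 104, 103, 102, 102, 98, 93, 108, 159, 192, 198, 195, 195, 196, 195]
212 [195, 198, 197, 196, 175, 117, 89, 97, 101, 100, 102, 104, 105, 106, 106, 103, 104, 100, 100, 100, 103, 102, 103, 102, 102, 96, 89, 89, 87, 87, 87, 88, 90, 91, 96, 94, 92, 92, 91, 90, 92, 95, 102, 104, 103, 103, 103, 103, 108, 110, 111, 109, 106, 108, 106, 106, 100, 93, 112, 160, 194, 197, 195, 194, 197, 194]
220 [194, 196, 196, 197, 183, 135, 92, 94, 100, 103, 102, 105, 103, 106, 106, 102, 102, 101, 101, 102, 89, 57, 16, 0, 5, 5, 7, 3, 2, 5, 1, 3, 2, 4, 3, 3, 2, 6, 4, 5, 7, 25, 59, 92, 105, 103, 102, 105, 106, 110, 108, 106, 106, 107, 104, 105, 99, 92, 123, 171, 195, 196, 196, 196, 194, 195]
192 195.5 119.75
193 195.5 121.0
194 195.5 118.75
195 196.25 119.5
196 196.25 120.0
197 199.5 120.75
198 183.25 111.5
199 102.25 68.5
200 42.25 42.0
201 39.25 41.0
202 45.75 46.0
203 64.75 64.5
204 90.0 91.0
205 101.25 102.0
```

View pics/w7c.png

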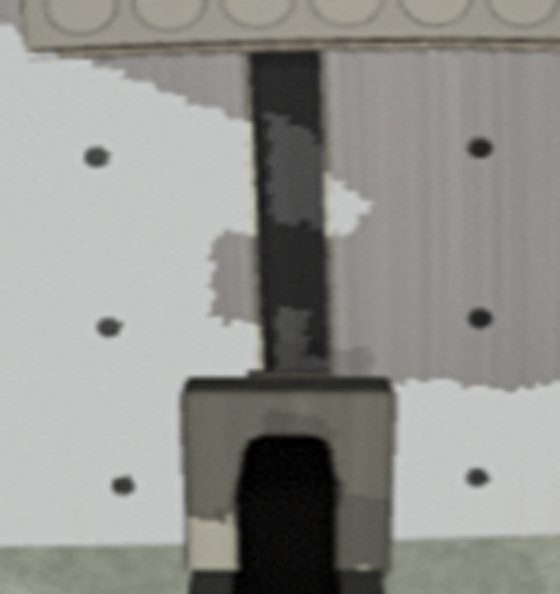

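```bash
python3 - <<'E'
from h import *
c=load("w7.npz")
zt=.2461-.0338+.012
a=plane(c,254.8,210,zt,True);b=plane(c,308.9,210,zt,True);m=(a+b)/2
print(a,b,np.linalg.norm(a-b),m,"block x ang",np.degrees(np.arctan2(*(b-a)[:2][::-1])))
# slot centre line through (x=.5686,y=-.20), angle 104.75
th=np.radians(104.75);y=np.array([np.cos(th),np.sin(th)]);x=np.array([y[1],-y[0]])
S=np.array([.5686,-.2])
print("block lateral",(m[:2]-S)@x)
for X in ([.5733,-.223],[.573,-.2217]):print("tcp lateral",(np.array(X)-S)@x)
print("block front edge along",plane(c,281.8,199.5,zt-.012,True),plane(c,281.8,203.5,zt,True))
# plate front edge & corners, top z=.129
for q in [(217,98.5),(283,98),(354,96),(217,10),(353,10)]:
    p=plane(c,*q,.129,True);d=p[:2]-S;print(q,p.round(4),"lat",(d@x).round(4),"along",(d@y).round(4))
# platform -y end corners
for q in [(159,249),(415,242)]:
    p=plane(c,*q,.112,True);d=p[:2]-S;print(q,p.round(4),"lat",(d@x).round(4),"along",(d@y).round(4))
E
```

```text
[ 0.55308589 -0.21093674  0.2243    ] [ 0.58600751 -0.20334757  0.2243    ] 0.03378503486588587 [ 0.5695467  -0.20714215  0.2243    ] block x ang 12.981183287996517
block lateral -0.0009029061224984356
tcp lateral -0.0013107288958315612
tcp lateral -0.0012698601448386355
block front edge along [ 0.56876577 -0.20389455  0.2123    ] [ 0.56856605 -0.20302719  0.2243    ]
(217, 98.5) [ 0.4978 -0.1495  0.129 ] lat -0.0557 along 0.0668
(283, 98) [ 0.5545 -0.1374  0.129 ] lat 0.0023 along 0.0642
(354, 96) [ 0.6148 -0.12    0.129 ] lat 0.065 along 0.0656
(217, 10) [ 0.4792 -0.0694  0.129 ] lat -0.0532 along 0.149
(353, 10) [ 0.5961 -0.042   0.129 ] lat 0.0668 along 0.1458
(159, 249) [ 0.4578 -0.316   0.112 ] lat -0.1367 along -0.0839
(415, 242) [ 0.7268 -0.2457  0.112 ] lat 0.1414 along -0.0845
```

Call:
{"fn": "send_rows", "kwargs": {"deltas": [{"wx": -0.031,"wy": 0,"wz": 0,"dx": 0,"dy": 1.3,"dz": -13,"grip": 1},{"wx": 0,"wy": 0,"wz": 0,"dx": 20,"dy": 0,"dz": 0,"grip": 1},{"wx": 0,"wy": 0,"wz": 0,"dx": 20,"dy": 0,"dz": 0,"grip": 1},{"wx": 0,"wy": 0,"wz": 0,"dx": 20,"dy": 0,"dz": 0,"grip": 1},{"wx": 0,"wy": 0,"wz": 0,"dx": 20,"dy": 0,"dz": 0,"grip": 1},{"wx": 0,"wy": 0,"wz": 0,"dx": 0,"dy": 0,"dz": 0,"grip": 1},{"wx": 0,"wy": 0,"wz": 0,"dx": 0,"dy": 0,"dz": 0,"grip": 1}]}}

```text
t: 11.25
tool_pos: [0.5727, -0.2067, 0.1698]
ee_rot: [0.562, 0.431, 0.56, -0.43]
ft_force: [0.4, -0.0, -2.1]
width: 0.0096
```

```bash
python3 look.py wrist w8; cat > slot.py <<'E'
from h import *
from scipy import stats
import sys
n=sys.argv[1];zt=float(sys.argv[2]);r0,r1=int(sys.argv[3]),int(sys.argv[4])
c=load(n+".npz");g=cv2.cvtColor(c["frame"],cv2.COLOR_BGR2GRAY).astype(float)
L=[];Rr=[]
for v in range(r0,r1,2):
    r=g[v,245:322];d=np.diff(cv2.GaussianBlur(r[None],(5,1),0)[0])
    a=np.argmin(d[5:37])+5;b=np.argmax(d[34:70])+34
    L.append(plane(c,245+a+.5,v,.112,True));Rr.append(plane(c,245+b+.5,v,.112,True))
L=np.array(L);Rr=np.array(Rr);A=[]
for Q in (L,Rr):
    t=stats.theilslopes(Q[:,0],Q[:,1]);A.append((90-np.degrees(np.arctan(t[0])),t[1]+t[0]*-.2))
print(A,np.median(np.linalg.norm((L-Rr)[:,:2],axis=1)))
th=np.radians((A[0][0]+A[1][0])/2);S=np.array([(A[0][1]+A[1][1])/2,-.2]);y=np.array([np.cos(th),np.sin(th)]);x=np.array([y[1],-y[0]])
from look import st
s,M=st();p=s["tool_pos"]
print("tcp lat mm",1e3*(p[:2]-S)@x,"along",1e3*(p[:2]-S)@y,"slot yaw",np.degrees(th)-90)
E
python3 slot.py w8 0 100 190;python3 -c "
import cv2;I=cv2.imread('pics/w8.png');cv2.imwrite('pics/w8c.png',cv2.resize(I[60:280,200:360],None,fx=3.5,fy=2.7,interpolation=2))"
```

```text
t11.25 p [ 0.5727 -0.2067  0.1698] j [-3.470e-01  3.920e-01  1.250e-01  1.301e+00  1.000e-03  9.630e-01] F [ 0.4  -0.04 -2.14] T [-0.02  0.06  0.02] w 0.0096 yang 14.96 x [ 0.003  0.    -1.   ]
[(np.float64(104.46682596465358), np.float64(0.5609027658167506)), (np.float64(105.26019023965742), np.float64(0.5782962320227308))] 0.016729366920500973
t11.30 p [ 0.573 -0.207  0.17 ] j [-3.470e-01  3.920e-01  1.260e-01  1.301e+00  1.000e-03  9.630e-01] F [ 1.17  0.38 -2.29] T [ 0.03 -0.02 -0.07] w 0.0095 yang 14.93 x [ 0.004  0.    -1.   ]
tcp lat mm 1.4655952017257328 along -7.583123030652933 slot yaw 14.863508102155492
```

View pics/w8c.png

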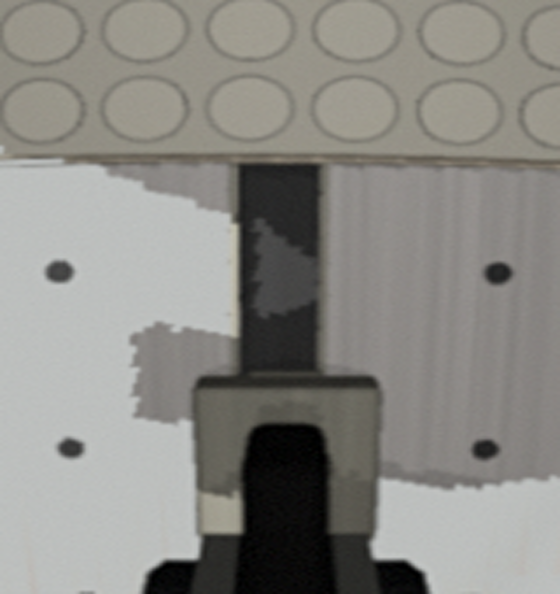

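Call:
{"fn": "send_rows", "kwargs": {"deltas": [{"wx": 0,"wy": 0,"wz": 0,"dx": 0,"dy": -1.4,"dz": 0,"grip": 1},{"wx": 0,"wy": 0,"wz": 0,"dx": 9,"dy": 0,"dz": 0,"grip": 1},{"wx": 0,"wy": 0,"wz": 0,"dx": 0,"dy": 0,"dz": 0,"grip": 1},{"wx": 0,"wy": 0,"wz": 0,"dx": 0,"dy": 0,"dz": 0,"grip": 1}]}}

```text
t: 11.8
tool_pos: [0.5712, -0.2078, 0.1597]
ee_rot: [0.561, 0.432, 0.56, -0.43]
ft_force: [0.1, 0.1, -2.7]
width: 0.0092
```

```bash
python3 look.py wrist w9; python3 slot.py w9 0 105 188;python3 -c "
import cv2;I=cv2.imread('pics/w9.png');cv2.imwrite('pics/w9c.png',cv2.resize(I[60:280,200:360],None,fx=3.5,fy=2.7,interpolation=2))
g=cv2.cvtColor(I,6);
for v in (205,212,220):print(g[v,248:262].tolist(),g[v,300:316].tolist())"
```

```text
t11.80 p [ 0.5712 -0.2078  0.1597] j [-3.500e-01  3.950e-01  1.040e-01  1.278e+00  1.000e-03  9.620e-01] F [ 0.11  0.11 -2.68] T [-0.01 -0.06 -0.02] w 0.0092 yang 14.87 x [ 0.002  0.001 -1.   ]
[(np.float64(104.47710337367056), np.float64(0.5599562774155938)), (np.float64(105.23455575713665), np.float64(0.577850134688258))] 0.0166746835222899
t11.85 p [ 0.5713 -0.2079  0.1598] j [-3.500e-01  3.950e-01  1.040e-01  1.278e+00  1.000e-03  9.620e-01] F [ 0.03 -0.07 -1.61] T [ 0.01 -0.    0.02] w 0.0091 yang 14.86 x [ 0.002  0.    -1.   ]
tcp lat mm 0.2849447767349507 along -8.19901322067546 slot yaw 14.855829565403624
[129, 129, 130, 130, 134, 133, 113, 84, 83, 89, 96, 95, 98, 97] [103, 101, 99, 99, 98, 99, 96, 88, 84, 111, 135, 139, 139, 137, 138, 136]
[129, 128, 130, 130, 133, 130, 117, 89, 84, 95, 96, 98, 97, 99] [106, 104, 100, 103, 103, 101, 98, 93, 97, 120, 136, 138, 138, 137, 134, 134]
[126, 127, 126, 128, 131, 130, 114, 82, 80, 93, 97, 99, 100, 101] [105, 103, 101, 103, 103, 101, 98, 86, 94, 118, 134, 139, 137, 135, 133, 135]
```

View pics/w9c.png

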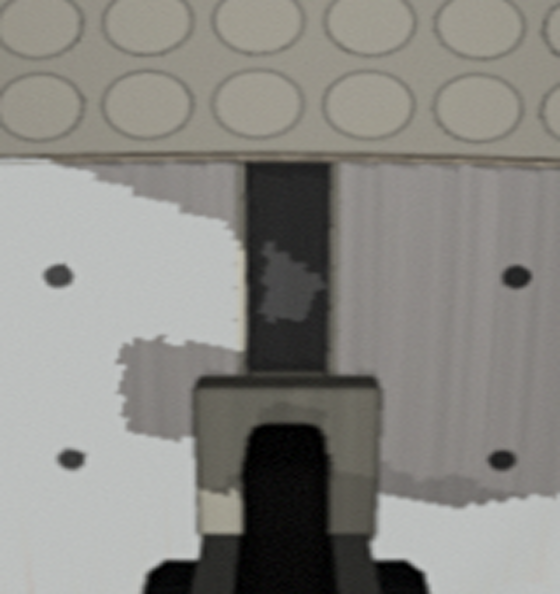

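The block centre (287) and slot centre (288) line up in the crop, with 0.3 mm lateral error. I'll lower gently.

Call:
{"fn": "send_rows", "kwargs": {"deltas": [{"wx": 0,"wy": 0,"wz": 0,"dx": 2,"dy": -0.2,"dz": 0,"grip": 1},{"wx": 0,"wy": 0,"wz": 0,"dx": 2,"dy": 0,"dz": 0,"grip": 1},{"wx": 0,"wy": 0,"wz": 0,"dx": 2,"dy": 0,"dz": 0,"grip": 1},{"wx": 0,"wy": 0,"wz": 0,"dx": 2,"dy": 0,"dz": 0,"grip": 1},{"wx": 0,"wy": 0,"wz": 0,"dx": 0,"dy": 0,"dz": 0,"grip": 1}]}}

```text
t: 12.48
tool_pos: [0.571, -0.2078, 0.1516]
ee_rot: [0.561, 0.432, 0.56, -0.43]
ft_force: [0.4, 0.1, -2.4]
width: 0.0096
```

Call:
{"fn": "send_rows", "kwargs": {"deltas": [{"wx": 0,"wy": 0,"wz": 0,"dx": 1.5,"dy": 0,"dz": 0,"grip": 1},{"wx": 0,"wy": 0,"wz": 0,"dx": 1.5,"dy": 0,"dz": 0,"grip": 1},{"wx": 0,"wy": 0,"wz": 0,"dx": 1.5,"dy": 0,"dz": 0,"grip": 1},{"wx": 0,"wy": 0,"wz": 0,"dx": 1,"dy": 0,"dz": 0,"grip": 1},{"wx": 0,"wy": 0,"wz": 0,"dx": 0,"dy": 0,"dz": 0,"grip": 1}]}}

```text
t: 13.1
tool_pos: [0.5711, -0.2078, 0.1462]
ee_rot: [0.561, 0.432, 0.56, -0.43]
ft_force: [-0.5, -0.1, -2.3]
width: 0.0097
```

Call:
{"fn": "send_rows", "kwargs": {"deltas": [{"wx": 0,"wy": 0,"wz": 0,"dx": 0.6,"dy": 0,"dz": 0,"grip": 1},{"wx": 0,"wy": 0,"wz": 0,"dx": 0.6,"dy": 0,"dz": 0,"grip": 1},{"wx": 0,"wy": 0,"wz": 0,"dx": 0,"dy": 0,"dz": 0,"grip": 1}]}}

```text
t: 13.48
tool_pos: [0.5715, -0.2079, 0.1458]
ee_rot: [0.562, 0.432, 0.559, -0.43]
ft_force: [0.8, 0.1, 4.9]
width: 0.0093
```

```bash
python3 look.py wrist w10;python3 -c "
import cv2;I=cv2.imread('pics/w10.png');cv2.imwrite('pics/w10c.png',cv2.resize(I[40:280,200:360],None,fx=3.5,fy=2.5,interpolation=2))"
```

```text
t13.47 p [ 0.5715 -0.2079  0.1458] j [-3.500e-01  4.000e-01  7.600e-02  1.243e+00  1.000e-03  9.610e-01] F [0.79 0.15 4.93] T [0.14 0.02 0.05] w 0.0093 yang 14.88 x [ 0.004  0.    -1.   ]
```

View pics/w10c.png

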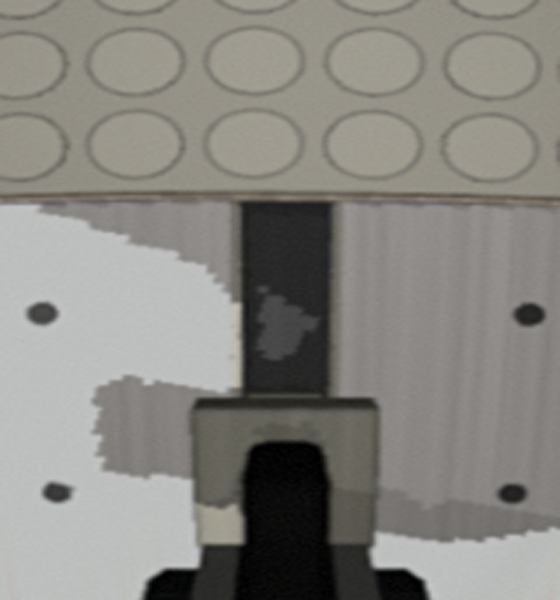

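Contact came at TCP z 0.1458, exactly where seating was predicted (0.112 + 0.0338), with a light 5 N. The picture shows the block at (192-378) astride the slot (243-330). Now I'll slide toward the plate, with about 54 mm of gap.

Call:
{"fn": "send_rows", "kwargs": {"deltas": [{"wx": 0,"wy": 0,"wz": 0,"dx": 0,"dy": 0,"dz": -2,"grip": 1},{"wx": 0,"wy": 0,"wz": 0,"dx": 0,"dy": 0,"dz": -5,"grip": 1},{"wx": 0,"wy": 0,"wz": 0,"dx": 0,"dy": 0,"dz": -5,"grip": 1},{"wx": 0,"wy": 0,"wz": 0,"dx": 0,"dy": 0,"dz": -5,"grip": 1},{"wx": 0,"wy": 0,"wz": 0,"dx": 0,"dy": 0,"dz": -5,"grip": 1},{"wx": 0,"wy": 0,"wz": 0,"dx": 0,"dy": 0,"dz": -3,"grip": 1}]}}

```text
t: 14.28
tool_pos: [0.5662, -0.1854, 0.1466]
ee_rot: [0.563, 0.432, 0.558, -0.431]
ft_force: [1.4, -6.8, 8.4]
width: 0.0095
```

```bash
python3 look.py wrist w11; python3 slot.py w11 0 140 190
```

```text
t14.28 p [ 0.5662 -0.1854  0.1466] j [-3.160e-01  3.760e-01  4.000e-02  1.228e+00 -1.000e-03  9.960e-01] F [ 1.44 -6.77  8.42] T [-1.57 -0.43 -0.  ] w 0.0095 yang 14.83 x [ 0.006 -0.004 -1.   ]
[(np.float64(104.23121915217531), np.float64(0.5612756497488735)), (np.float64(105.30485795762989), np.float64(0.579046775664558))] 0.016759720946103836
t14.32 p [ 0.5661 -0.1852  0.1466] j [-3.150e-01  3.760e-01  4.000e-02  1.228e+00 -1.000e-03  9.960e-01] F [ 1.49 -5.23  6.77] T [-1.42 -0.43 -0.04] w 0.0093 yang 14.84 x [ 0.006 -0.003 -1.   ]
tcp lat mm -0.16721328651558146 along 15.386636093748518 slot yaw 14.768038554902603
```

View pics/w11.png

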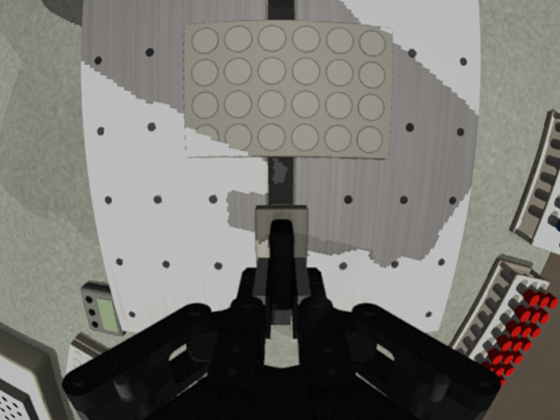

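Call:
{"fn": "send_rows", "kwargs": {"deltas": [{"wx": 0,"wy": 0,"wz": 0,"dx": -0.8,"dy": 0,"dz": 0,"grip": 1},{"wx": 0,"wy": 0,"wz": 0,"dx": 0,"dy": 0,"dz": 0,"grip": 1}]}}

```text
t: 14.58
tool_pos: [0.5648, -0.1837, 0.1459]
ee_rot: [0.561, 0.432, 0.56, -0.43]
ft_force: [1.6, -0.3, 2.4]
width: 0.0096
```

```bash
python3 -c "
from look import st
st()"
```

```text
t14.57 p [ 0.5648 -0.1837  0.1459] j [-3.150e-01  3.770e-01  4.000e-02  1.231e+00  1.000e-03  9.960e-01] F [ 1.56 -0.3   2.38] T [-0.15 -0.16 -0.01] w 0.0096 yang 14.87 x [ 0.003  0.001 -1.   ]
```

Call:
{"fn": "send_rows", "kwargs": {"deltas": [{"wx": 0,"wy": 0,"wz": 0,"dx": -0.1,"dy": 0.3,"dz": -2,"grip": 1},{"wx": 0,"wy": 0,"wz": 0,"dx": 0,"dy": 0,"dz": -4,"grip": 1},{"wx": 0,"wy": 0,"wz": 0,"dx": 0,"dy": 0,"dz": -4,"grip": 1},{"wx": 0,"wy": 0,"wz": 0,"dx": 0,"dy": 0,"dz": -4,"grip": 1},{"wx": 0,"wy": 0,"wz": 0,"dx": 0,"dy": 0,"dz": -4,"grip": 1}]}}

```text
t: 15.2
tool_pos: [0.5611, -0.1672, 0.1468]
ee_rot: [0.562, 0.432, 0.559, -0.431]
ft_force: [1.5, -6.0, 7.0]
width: 0.009
```

```bash
python3 look.py wrist w12
```

```text
t15.20 p [ 0.5611 -0.1672  0.1468] j [-2.890e-01  3.600e-01  1.600e-02  1.222e+00 -1.000e-03  1.023e+00] F [ 1.51 -5.97  6.96] T [-1.57 -0.36  0.01] w 0.009 yang 14.85 x [ 0.004 -0.002 -1.   ]
```

View pics/w12.png

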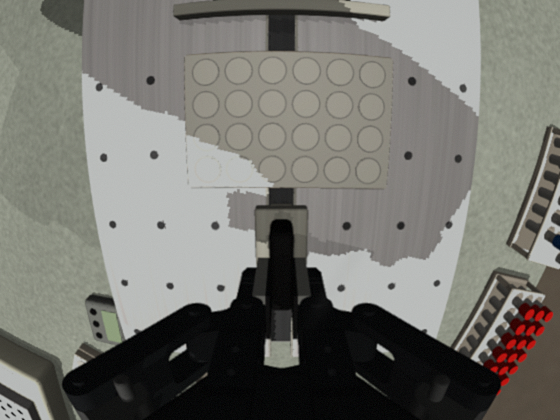

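The clamp digs its nose in while sliding, because friction pitches it forward. The z force and the drag rise together. I'll grip harder and carry it a hair above the surface, which is within the 2-3 mm allowance.

Call:
{"fn": "send_rows", "kwargs": {"deltas": [{"wx": 0,"wy": 0,"wz": 0,"dx": -0.5,"dy": 0,"dz": 0,"grip": 1},{"wx": 0,"wy": 0,"wz": 0,"dx": -0.5,"dy": 0,"dz": 0,"grip": 1},{"wx": 0,"wy": 0,"wz": 0,"dx": 0,"dy": 0,"dz": 0,"grip": 1}], "grip_force": 100}}

```text
t: 15.62
tool_pos: [0.5598, -0.1659, 0.1464]
ee_rot: [0.561, 0.432, 0.561, -0.431]
ft_force: [0.1, 0.6, -1.9]
width: 0.0065
```

Call:
{"fn": "send_rows", "kwargs": {"deltas": [{"wx": 0,"wy": 0,"wz": 0,"dx": 0,"dy": 0,"dz": -1.5,"grip": 1},{"wx": 0,"wy": 0,"wz": 0,"dx": 0,"dy": 0,"dz": -1.5,"grip": 1},{"wx": 0,"wy": 0,"wz": 0,"dx": 0,"dy": 0,"dz": -1.5,"grip": 1},{"wx": 0,"wy": 0,"wz": 0,"dx": 0,"dy": 0,"dz": -1.5,"grip": 1}]}}

```text
t: 16.12
tool_pos: [0.5588, -0.1603, 0.147]
ee_rot: [0.561, 0.432, 0.56, -0.43]
ft_force: [-0.7, 0.2, -1.6]
width: 0.0065
```

```bash
python3 look.py wrist w13; python3 - <<'E'
from h import *
c=load("w13.npz");I=c["frame"]
cv2.imwrite("pics/w13c.png",cv2.resize(I[0:260,160:410],None,fx=3,fy=2.3,interpolation=2))
E
```

```text
t16.12 p [ 0.5588 -0.1603  0.147 ] j [-2.800e-01  3.550e-01  9.000e-03  1.223e+00  1.000e-03  1.031e+00] F [-0.73  0.18 -1.58] T [ 0.   -0.01  0.01] w 0.0065 yang 14.87 x [ 0.002  0.    -1.   ]
```

View pics/w13c.png

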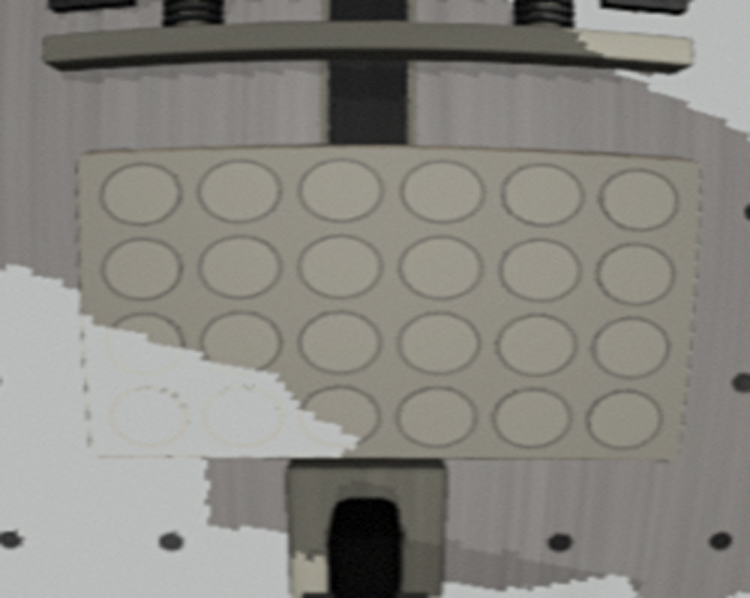

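```bash
python3 - <<'E'
from h import *
c=load("w13.npz")
th=np.radians(104.8);y=np.array([np.cos(th),np.sin(th)]);x=np.array([y[1],-y[0]]);T=np.array([.5588,-.1603])
for n,q,z in [("bar low",(282,29.6),.115),("bar low@.112",(282,29.6),.112),("bar top edge",(282,22),.130),("plate back",(282,63),.129),("plate back L",(187,67),.129),("plate back R",(392,69.5),.129),("plate front",(282,199),.129),("pf L",(190,198.5),.129),("pf R",(385,199),.129)]:
    p=plane(c,*q,z,True);d=p[:2]-T;print(n,"along %.1f lat %.1f"%(1e3*d@y,1e3*d@x))
P=cloud(c,True)
for q in [(282,20),(230,20),(340,20),(340,27),(230,27)]:
    p=P[q[1],q[0]];d=p[:2]-T;print(q,p.round(4),"along %.1f"%(1e3*d@y))
E
```

```text
bar low along 128.7 lat -0.2
bar low@.112 along 129.4 lat -0.2
bar top edge along 129.7 lat -0.2
plate back along 105.1 lat -0.2
plate back L along 105.0 lat -55.4
plate back R along 104.6 lat 64.6
plate front along 24.6 lat -0.0
pf L along 25.0 lat -57.1
pf R along 24.9 lat 64.4
(282, 20) [ 0.525  -0.0333  0.1284] along 131.4
(230, 20) [ 0.4955 -0.0397  0.1265] along 132.8
(340, 20) [ 0.5571 -0.0233  0.1276] along 132.9
(340, 27) [ 0.5594 -0.0244  0.1169] along 131.2
(230, 27) [ 0.4934 -0.0408  0.1115] along 132.2
```

The plate is square (edges level within 0.4 mm). The block is about 2 mm short of it and the bar is about 22 mm beyond the plate's back. I'll keep sliding slowly.

Call:
{"fn": "send_rows", "kwargs": {"deltas": [{"wx": 0,"wy": 0,"wz": 0,"dx": 0,"dy": 0,"dz": -1.5,"grip": 1},{"wx": 0,"wy": 0,"wz": 0,"dx": 0,"dy": 0,"dz": -1.5,"grip": 1},{"wx": 0,"wy": 0,"wz": 0,"dx": 0,"dy": 0,"dz": -1.5,"grip": 1},{"wx": 0,"wy": 0,"wz": 0,"dx": 0,"dy": 0,"dz": -1.5,"grip": 1},{"wx": 0,"wy": 0,"wz": 0,"dx": 0,"dy": 0,"dz": -1.5,"grip": 1},{"wx": 0,"wy": 0,"wz": 0,"dx": 0,"dy": 0,"dz": -1.5,"grip": 1},{"wx": 0,"wy": 0,"wz": 0,"dx": 0,"dy": 0,"dz": -1.5,"grip": 1},{"wx": 0,"wy": 0,"wz": 0,"dx": 0,"dy": 0,"dz": -1.5,"grip": 1},{"wx": 0,"wy": 0,"wz": 0,"dx": 0,"dy": 0,"dz": -1.5,"grip": 1},{"wx": 0,"wy": 0,"wz": 0,"dx": 0,"dy": 0,"dz": -1.5,"grip": 1},{"wx": 0,"wy": 0,"wz": 0,"dx": 0,"dy": 0,"dz": -1.5,"grip": 1},{"wx": 0,"wy": 0,"wz": 0,"dx": 0,"dy": 0,"dz": -1.5,"grip": 1}]}}

```text
t: 17.68
tool_pos: [0.5541, -0.1428, 0.147]
ee_rot: [0.561, 0.432, 0.56, -0.43]
ft_force: [0.7, -0.8, -1.9]
width: 0.0069
```

```bash
python3 look.py wrist w14; python3 - <<'E'
from h import *
c=load("w14.npz");I=c["frame"]
cv2.imwrite("pics/w14c.png",cv2.resize(I[0:260,160:410],None,fx=3,fy=2.3,interpolation=2))
E
```

```text
t17.68 p [ 0.5541 -0.1428  0.147 ] j [-2.530e-01  3.400e-01 -1.400e-02  1.215e+00  1.000e-03  1.058e+00] F [ 0.71 -0.84 -1.94] T [-0.36 -0.08  0.03] w 0.0069 yang 14.87 x [ 0.002  0.001 -1.   ]
```

View pics/w14c.png

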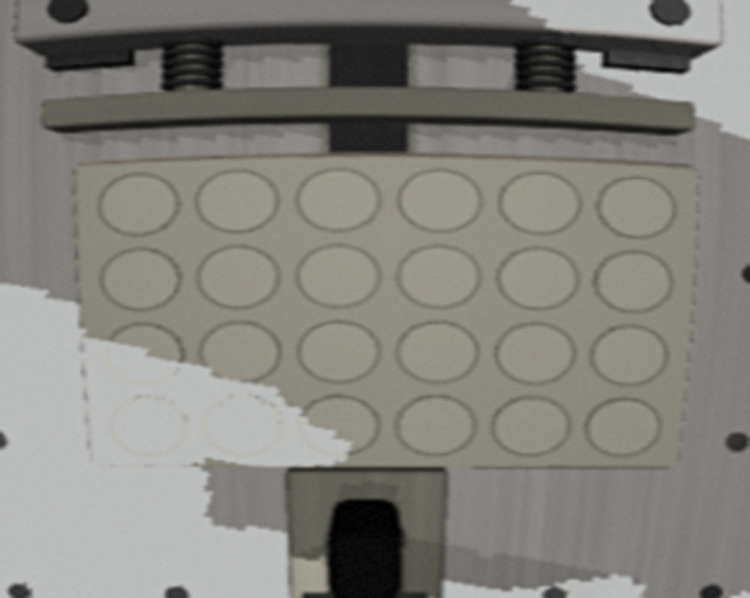

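Call:
{"fn": "send_rows", "kwargs": {"deltas": [{"wx": 0,"wy": 0,"wz": 0,"dx": 0,"dy": 0,"dz": -0.8,"grip": 1},{"wx": 0,"wy": 0,"wz": 0,"dx": 0,"dy": 0,"dz": -0.8,"grip": 1},{"wx": 0,"wy": 0,"wz": 0,"dx": 0,"dy": 0,"dz": -0.8,"grip": 1},{"wx": 0,"wy": 0,"wz": 0,"dx": 0,"dy": 0,"dz": -0.8,"grip": 1},{"wx": 0,"wy": 0,"wz": 0,"dx": 0,"dy": 0,"dz": -0.8,"grip": 1}]}}

```text
t: 18.35
tool_pos: [0.5531, -0.139, 0.147]
ee_rot: [0.561, 0.432, 0.56, -0.43]
ft_force: [0.0, -0.8, -2.2]
width: 0.0067
```

```bash
python3 look.py wrist w15; python3 - <<'E'
from h import *
c=load("w15.npz");I=c["frame"]
cv2.imwrite("pics/w15c.png",cv2.resize(I[0:260,160:410],None,fx=3,fy=2.3,interpolation=2))
E
```

```text
t18.35 p [ 0.5531 -0.139   0.147 ] j [-2.470e-01  3.370e-01 -1.900e-02  1.213e+00  1.000e-03  1.064e+00] F [ 0.03 -0.8  -2.16] T [-0.13 -0.06  0.03] w 0.0067 yang 14.87 x [ 0.002  0.001 -1.   ]
```

View pics/w15c.png

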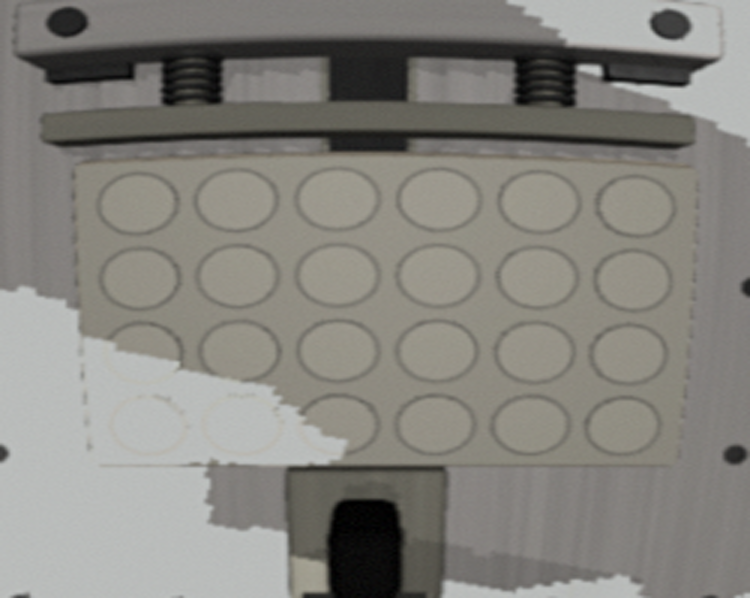

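Call:
{"fn": "send_rows", "kwargs": {"deltas": [{"wx": 0,"wy": 0,"wz": 0,"dx": 0,"dy": 0,"dz": -0.6,"grip": 1},{"wx": 0,"wy": 0,"wz": 0,"dx": 0,"dy": 0,"dz": -0.6,"grip": 1},{"wx": 0,"wy": 0,"wz": 0,"dx": 0,"dy": 0,"dz": 0,"grip": 1}]}}

```text
t: 18.77
tool_pos: [0.5528, -0.1379, 0.147]
ee_rot: [0.561, 0.432, 0.56, -0.43]
ft_force: [0.2, -0.6, -3.0]
width: 0.0072
```

Call:
{"fn": "send_rows", "kwargs": {"deltas": [{"wx": 0,"wy": 0,"wz": 0,"dx": 0,"dy": 0,"dz": -0.5,"grip": 1},{"wx": 0,"wy": 0,"wz": 0,"dx": 0,"dy": 0,"dz": -0.5,"grip": 1},{"wx": 0,"wy": 0,"wz": 0,"dx": 0,"dy": 0,"dz": 0,"grip": 1}]}}

```text
t: 19.15
tool_pos: [0.5526, -0.1369, 0.147]
ee_rot: [0.561, 0.432, 0.56, -0.43]
ft_force: [-0.4, -1.8, -2.3]
width: 0.0066
```

Call:
{"fn": "send_rows", "kwargs": {"deltas": [{"wx": 0,"wy": 0,"wz": 0,"dx": 0,"dy": 0,"dz": -0.5,"grip": 1},{"wx": 0,"wy": 0,"wz": 0,"dx": 0,"dy": 0,"dz": 0,"grip": 1}]}}

```text
t: 19.4
tool_pos: [0.5524, -0.1364, 0.147]
ee_rot: [0.561, 0.432, 0.56, -0.43]
ft_force: [-0.4, -0.7, -2.2]
width: 0.0067
```

Call:
{"fn": "send_rows", "kwargs": {"deltas": [{"wx": 0,"wy": 0,"wz": 0,"dx": 0,"dy": 0,"dz": -0.5,"grip": 1},{"wx": 0,"wy": 0,"wz": 0,"dx": 0,"dy": 0,"dz": 0,"grip": 1}]}}

```text
t: 19.65
tool_pos: [0.5523, -0.136, 0.147]
ee_rot: [0.561, 0.432, 0.56, -0.43]
ft_force: [-0.4, -0.7, -2.6]
width: 0.0064
```

Call:
{"fn": "send_rows", "kwargs": {"deltas": [{"wx": 0,"wy": 0,"wz": 0,"dx": 0,"dy": 0,"dz": -0.5,"grip": 1},{"wx": 0,"wy": 0,"wz": 0,"dx": 0,"dy": 0,"dz": -0.5,"grip": 1},{"wx": 0,"wy": 0,"wz": 0,"dx": 0,"dy": 0,"dz": 0,"grip": 1}]}}

```text
t: 20.02
tool_pos: [0.5521, -0.1351, 0.1471]
ee_rot: [0.561, 0.432, 0.56, -0.43]
ft_force: [1.2, -2.1, -0.9]
width: 0.007
```

```bash
python3 look.py wrist w16; python3 - <<'E'
from h import *
c=load("w16.npz");I=c["frame"]
cv2.imwrite("pics/w16c.png",cv2.resize(I[0:260,160:410],None,fx=3,fy=2.3,interpolation=2))
E
```

```text
t20.02 p [ 0.5521 -0.1351  0.1471] j [-2.410e-01  3.330e-01 -2.400e-02  1.211e+00  1.000e-03  1.071e+00] F [ 1.19 -2.07 -0.93] T [-0.4  -0.07 -0.02] w 0.007 yang 14.87 x [ 0.003  0.    -1.   ]
```

View pics/w16c.png

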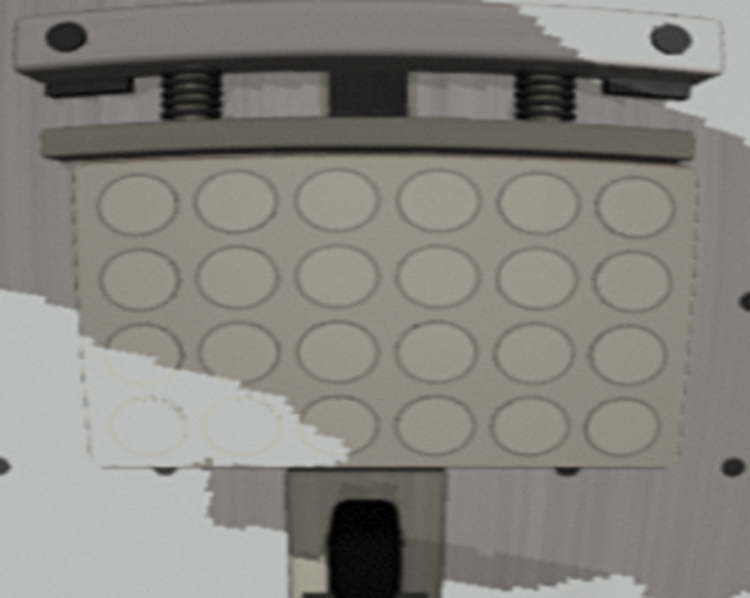

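Call:
{"fn": "send_rows", "kwargs": {"deltas": [{"wx": 0,"wy": 0,"wz": 0,"dx": 0,"dy": 0,"dz": -0.5,"grip": 1},{"wx": 0,"wy": 0,"wz": 0,"dx": 0,"dy": 0,"dz": -0.5,"grip": 1},{"wx": 0,"wy": 0,"wz": 0,"dx": 0,"dy": 0,"dz": 0,"grip": 1}]}}

```text
t: 20.45
tool_pos: [0.552, -0.1343, 0.1472]
ee_rot: [0.561, 0.432, 0.56, -0.43]
ft_force: [0.3, -3.6, 0.2]
width: 0.0067
```

```bash
python3 -c "
from look import st
st()"
```

```text
t20.45 p [ 0.552  -0.1343  0.1472] j [-2.390e-01  3.330e-01 -2.500e-02  1.211e+00  1.000e-03  1.072e+00] F [ 0.32 -3.63  0.19] T [-0.79 -0.11 -0.06] w 0.0067 yang 14.87 x [ 0.003  0.    -1.   ]
```

Call:
{"fn": "send_rows", "kwargs": {"deltas": [{"wx": 0,"wy": 0,"wz": 0,"dx": 0,"dy": 0,"dz": -0.5,"grip": 1},{"wx": 0,"wy": 0,"wz": 0,"dx": 0,"dy": 0,"dz": 0,"grip": 1},{"wx": 0,"wy": 0,"wz": 0,"dx": 0,"dy": 0,"dz": 0,"grip": 1}]}}

```text
t: 20.82
tool_pos: [0.5518, -0.1337, 0.1471]
ee_rot: [0.561, 0.432, 0.56, -0.43]
ft_force: [0.7, -3.6, 0.7]
width: 0.0066
```

Call:
{"fn": "send_rows", "kwargs": {"deltas": [{"wx": 0,"wy": 0,"wz": 0,"dx": 0,"dy": 0,"dz": -0.5,"grip": 1},{"wx": 0,"wy": 0,"wz": 0,"dx": 0,"dy": 0,"dz": 0,"grip": 1},{"wx": 0,"wy": 0,"wz": 0,"dx": 0,"dy": 0,"dz": 0,"grip": 1}]}}

```text
t: 21.2
tool_pos: [0.5516, -0.1332, 0.147]
ee_rot: [0.561, 0.432, 0.56, -0.43]
ft_force: [0.6, -3.9, 1.1]
width: 0.0064
```

```bash
python3 look.py wrist w17; python3 - <<'E'
from h import *
c=load("w17.npz");I=c["frame"]
cv2.imwrite("pics/w17c.png",cv2.resize(I[0:260,160:410],None,fx=3,fy=2.3,interpolation=2))
E
```

```text
t21.20 p [ 0.5516 -0.1332  0.147 ] j [-2.370e-01  3.320e-01 -2.600e-02  1.211e+00  1.000e-03  1.074e+00] F [ 0.6  -3.92  1.13] T [-1.1  -0.27 -0.03] w 0.0064 yang 14.87 x [ 0.003  0.    -1.   ]
```

View pics/w17c.png

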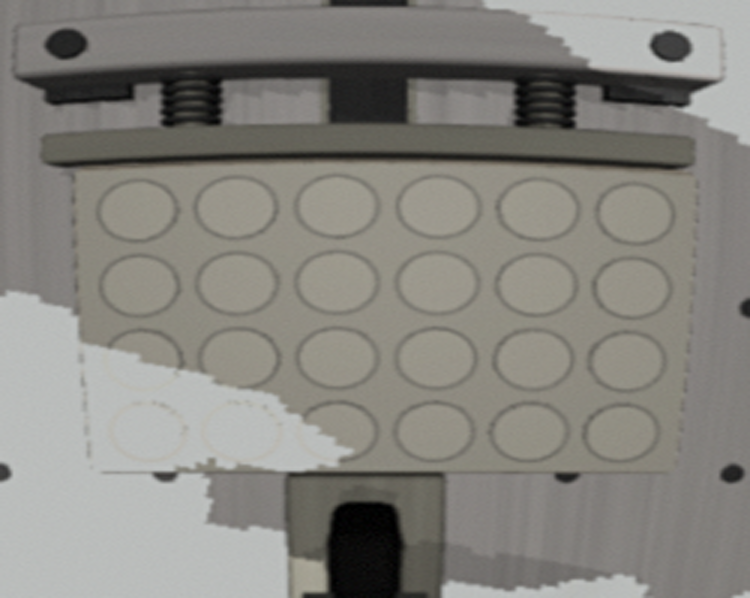

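```bash
cat > gap.py <<'E'
from h import *
import sys
th=np.radians(104.8);y=np.array([np.cos(th),np.sin(th)])
def edges(n):
    c=load(n+".npz");g=cv2.cvtColor(c["frame"],6).astype(float);out=[]
    for u0 in (237,300):
        p=g[:75,u0:u0+22].mean(1);d=np.diff(p)
        # bar: bottom front edge & back top edge
        out.append((u0,d.round(0).astype(int).tolist()))
    return c,g,out
if __name__=="__main__":
    for n in sys.argv[1:]:
        c,g,o=edges(n)
        for u0,_ in o:
            print(n,u0,g[:75,u0:u0+22].mean(1).astype(int).tolist())
E
python3 gap.py w15 w16 w17
```

```text
w15 237 [125, 126, 125, 125, 126, 125, 126, 125, 126, 126, 126, 125, 125, 124, 121, 111, 94, 74, 50, 38, 36, 36, 36, 34, 41, 75, 110, 115, 114, 113, 114, 118, 126, 131, 132, 132, 132, 132, 132, 133, 133, 133, 134, 129, 107, 95, 95, 97, 98, 98, 97, 97, 97, 97, 97, 95, 79, 46, 26, 37, 81, 111, 117, 117, 120, 120, 110, 115, 130, 140, 143, 142, 141, 137, 135]
w15 300 [126, 125, 124, 124, 125, 124, 124, 123, 124, 126, 126, 126, 126, 124, 121, 111, 96, 75, 52, 38, 37, 37, 35, 34, 41, 75, 109, 115, 114, 114, 115, 121, 127, 131, 133, 133, 132, 132, 133, 132, 133, 133, 134, 133, 119, 97, 94, 97, 97, 98, 99, 98, 99, 99, 98, 97, 82, 54, 29, 33, 73, 111, 118, 117, 119, 119, 111, 111, 129, 142, 144, 144, 141, 133, 134]
w16 237 [109, 120, 129, 129, 128, 127, 126, 126, 126, 126, 126, 126, 125, 126, 126, 127, 126, 126, 125, 125, 125, 119, 106, 87, 64, 42, 37, 36, 36, 34, 41, 75, 108, 115, 114, 114, 114, 118, 125, 131, 133, 133, 133, 133, 133, 133, 133, 133, 134, 133, 123, 95, 91, 96, 97, 98, 97, 98, 98, 97, 96, 97, 93, 73, 41, 28, 50, 86, 115, 138, 144, 143, 142, 140, 135]
w16 300 [121, 122, 128, 13
[... 350 characters left out ...]
, 125, 114, 120, 129, 130, 129, 127, 127, 127, 127, 126, 126, 126, 126, 126, 126, 127, 127, 126, 126, 125, 125, 121, 108, 91, 68, 46, 37, 36, 36, 34, 42, 78, 110, 115, 115, 114, 115, 119, 127, 132, 132, 133, 133, 133, 133, 134, 133, 133, 134, 135, 126, 98, 93, 97, 97, 98, 98, 98, 97, 97, 97, 97, 91, 67, 34, 34, 68, 99, 128, 143, 143, 143]
w17 300 [135, 133, 127, 117, 120, 129, 130, 130, 128, 127, 126, 125, 125, 126, 125, 124, 124, 125, 125, 126, 127, 127, 126, 125, 121, 109, 92, 70, 47, 37, 37, 36, 34, 37, 67, 109, 117, 115, 114, 116, 122, 128, 132, 133, 133, 133, 133, 133, 133, 134, 134, 134, 135, 125, 97, 93, 97, 98, 98, 99, 100, 99, 99, 99, 99, 94, 70, 40, 31, 58, 103, 129, 142, 145, 144]
```

```bash
cat > gap2.py <<'E'
from h import *
import sys
th=np.radians(104.8);y=np.array([np.cos(th),np.sin(th)])
def cross(p,i0,lev,up):
    for i in range(i0,len(p)-1):
        if (up and p[i]<lev<=p[i+1]) or (not up and p[i]>=lev>p[i+1]): return i+(lev-p[i])/(p[i+1]-p[i])
for n in sys.argv[1:]:
    c=load(n+".npz");g=cv2.cvtColor(c["frame"],6).astype(float);o=[]
    for u0 in (237,300):
        p=g[:110,u0:u0+22].mean(1);i=np.argmax((p<40)&(np.arange(len(p))>10))
        a=cross(p,i,80,True);b=cross(p,int(a)+8,115,False);f=cross(p,int(b)+3,70,False)
        A=plane(c,u0+10.5,a,.115,True)[:2]@y;B=plane(c,u0+10.5,b,.129,True)[:2]@y;Fv=plane(c,u0+10.5,f,.115,True)[:2]@y
        o+=[round(a,2),round(b,2),round(f,2),"gapmm %.2f"%(1e3*(A-B)),"front %.2f"%(1e3*(A-Fv)),"absbracket %.1f absbar %.1f"%(1e3*A,1e3*B)]
    print(n,o)
E
python3 gap2.py w14 w15 w16 w17
```

```text
w14 [np.float64(19.18), np.float64(37.45), np.float64(49.83), 'gapmm 15.24', 'front 20.21', 'absbracket -143.7 absbar -158.9', np.float64(19.38), np.float64(37.41), np.float64(49.96), 'gapmm 15.07', 'front 20.14', 'absbracket -143.9 absbar -158.9']
w15 [np.float64(25.14), np.float64(43.67), np.float64(56.28), 'gapmm 15.03', 'front 20.36', 'absbracket -143.7 absbar -158.8', np.float64(25.13), np.float64(44.21), np.float64(56.44), 'gapmm 15.35', 'front 20.45', 'absbracket -143.8 absbar -159.1']
w16 [np.float64(31.14), np.float64(50.31), np.float64(63.1), 'gapmm 15.04', 'front 20.74', 'absbracket -143.6 absbar -158.7', np.float64(31.35), np.float64(50.59), np.float64(63.22), 'gapmm 15.06', 'front 20.66', 'absbracket -143.8 absbar -158.9']
w17 [np.float64(34.04), np.float64(53.42), np.float64(65.9), 'gapmm 14.99', 'front 20.61', 'absbracket -143.6 absbar -158.6', np.float64(34.3), np.float64(53.38), np.float64(66.02), 'gapmm 14.78', 'front 20.49', 'absbracket -143.8 absbar -158.6']
```

The bar has hardly moved. The clamp is pitching nose-down in the soft pads, which takes up the stroke. I'll counter with a small nose-up tilt of the tool.

Call:
{"fn": "send_rows", "kwargs": {"deltas": [{"wx": 0,"wy": 0.015,"wz": 0,"dx": 0,"dy": 0,"dz": 0,"grip": 1},{"wx": 0,"wy": 0.015,"wz": 0,"dx": 0,"dy": 0,"dz": 0,"grip": 1},{"wx": 0,"wy": 0,"wz": 0,"dx": 0,"dy": 0,"dz": 0,"grip": 1}], "grip_force": 120}}

```text
t: 21.62
tool_pos: [0.5515, -0.1333, 0.1466]
ee_rot: [0.552, 0.438, 0.569, -0.424]
ft_force: [1.1, -3.7, -2.7]
width: 0.0053
```

```bash
python3 look.py wrist w18; python3 gap2.py w18
```

```text
t21.62 p [ 0.5515 -0.1333  0.1466] j [-0.254  0.344 -0.009  1.231  0.028  1.058] F [ 1.09 -3.67 -2.72] T [-0.93 -0.26  0.01] w 0.0053 yang 14.84 x [-0.006  0.03  -1.   ]
w18 [np.float64(36.63), np.float64(54.35), np.float64(66.59), 'gapmm 14.56', 'front 19.76', 'absbracket -143.5 absbar -158.1', np.float64(36.78), np.float64(54.28), np.float64(66.66), 'gapmm 14.40', 'front 19.69', 'absbracket -143.7 absbar -158.1']
```

Now the vertical force is just the clamp's weight, and about 3.7 N goes into the plate, with the bar gap down by about 0.65 mm. I'll push a bit more.

Call:
{"fn": "send_rows", "kwargs": {"deltas": [{"wx": 0,"wy": 0.008,"wz": 0,"dx": 0,"dy": 0,"dz": -0.4,"grip": 1},{"wx": 0,"wy": 0.008,"wz": 0,"dx": 0,"dy": 0,"dz": -0.4,"grip": 1},{"wx": 0,"wy": 0,"wz": 0,"dx": 0,"dy": 0,"dz": 0,"grip": 1}]}}

```text
t: 22.05
tool_pos: [0.5514, -0.1325, 0.1469]
ee_rot: [0.548, 0.442, 0.573, -0.42]
ft_force: [0.2, -4.6, -2.8]
width: 0.0054
```

```bash
python3 look.py wrist w19; python3 gap2.py w19
```

```text
t22.05 p [ 0.5514 -0.1325  0.1469] j [-2.600e-01  3.500e-01 -1.000e-03  1.241e+00  4.100e-02  1.051e+00] F [ 0.23 -4.61 -2.81] T [-1.14 -0.25 -0.02] w 0.0054 yang 14.86 x [-0.01   0.045 -0.999]
w19 [np.float64(39.5), np.float64(55.7), np.float64(68.29), 'gapmm 13.82', 'front 19.19', 'absbracket -143.6 absbar -157.4', np.float64(39.6), np.float64(55.99), np.float64(68.35), 'gapmm 13.93', 'front 19.14', 'absbracket -143.7 absbar -157.6']
```

Call:
{"fn": "send_rows", "kwargs": {"deltas": [{"wx": 0,"wy": 0.007,"wz": 0,"dx": 0,"dy": 0,"dz": -0.5,"grip": 1},{"wx": 0,"wy": 0.007,"wz": 0,"dx": 0,"dy": 0,"dz": -0.5,"grip": 1},{"wx": 0,"wy": 0,"wz": 0,"dx": 0,"dy": 0,"dz": 0,"grip": 1}]}}

```text
t: 22.48
tool_pos: [0.5512, -0.1316, 0.1471]
ee_rot: [0.544, 0.445, 0.576, -0.417]
ft_force: [1.2, -4.4, -2.7]
width: 0.0052
```

```bash
python3 look.py wrist w20; python3 gap2.py w20;python3 - <<'E'
from h import *
c=load("w20.npz");I=c["frame"]
cv2.imwrite("pics/w20c.png",cv2.resize(I[0:260,160:410],None,fx=3,fy=2.3,interpolation=2))
E
```

```text
t22.48 p [ 0.5512 -0.1316  0.1471] j [-0.266  0.354  0.006  1.251  0.053  1.045] F [ 1.17 -4.38 -2.73] T [-1.41 -0.31  0.05] w 0.0052 yang 14.86 x [-0.013  0.058 -0.998]
w20 [np.float64(42.28), np.float64(57.95), np.float64(70.07), 'gapmm 13.66', 'front 18.68', 'absbracket -143.7 absbar -157.3', np.float64(42.38), np.float64(58.37), np.float64(70.16), 'gapmm 13.85', 'front 18.65', 'absbracket -143.8 absbar -157.6']
```

View pics/w20c.png

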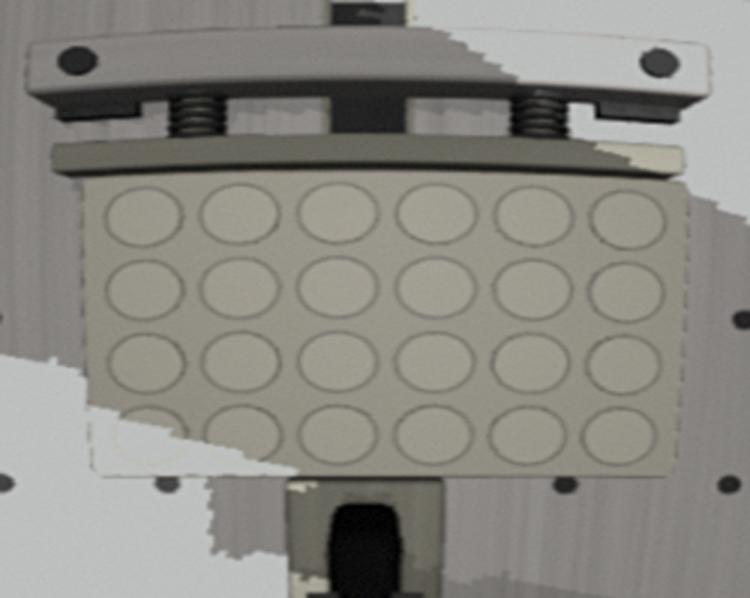

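The bar is now about 1.6-1.8 mm in and the plate force about 5.5 N. The plate is square against the bar. Next I'll press the knob down in steps, which also seats the block flat.

Call:
{"fn": "send_rows", "kwargs": {"deltas": [{"wx": 0,"wy": 0,"wz": 0,"dx": 1,"dy": 0,"dz": 0,"grip": 1},{"wx": 0,"wy": 0,"wz": 0,"dx": 1,"dy": 0,"dz": 0,"grip": 1},{"wx": 0,"wy": 0,"wz": 0,"dx": 1,"dy": 0,"dz": 0,"grip": 1},{"wx": 0,"wy": 0,"wz": 0,"dx": 0,"dy": 0,"dz": 0,"grip": 1}]}}

```text
t: 23.02
tool_pos: [0.5519, -0.132, 0.1456]
ee_rot: [0.545, 0.445, 0.575, -0.417]
ft_force: [-0.5, -7.3, 8.5]
width: 0.0053
```

```bash
python3 look.py wrist w21; python3 gap2.py w21
```

```text
t23.02 p [ 0.5519 -0.132   0.1456] j [-0.266  0.354  0.002  1.244  0.052  1.045] F [-0.46 -7.26  8.49] T [-1.73  0.1   0.  ] w 0.0053 yang 14.85 x [-0.01   0.057 -0.998]
w21 [np.float64(40.54), np.float64(56.65), np.float64(68.57), 'gapmm 13.91', 'front 18.71', 'absbracket -143.6 absbar -157.6', np.float64(40.71), np.float64(56.54), np.float64(68.77), 'gapmm 13.72', 'front 18.72', 'absbracket -143.8 absbar -157.5']
```

Call:
{"fn": "send_rows", "kwargs": {"deltas": [{"wx": 0,"wy": 0,"wz": 0,"dx": 1.1,"dy": 0,"dz": 0,"grip": 1},{"wx": 0,"wy": 0,"wz": 0,"dx": 1.1,"dy": 0,"dz": 0,"grip": 1},{"wx": 0,"wy": 0,"wz": 0,"dx": 1.1,"dy": 0,"dz": 0,"grip": 1},{"wx": 0,"wy": 0,"wz": 0,"dx": 1.1,"dy": 0,"dz": 0,"grip": 1},{"wx": 0,"wy": 0,"wz": 0,"dx": 1.1,"dy": 0,"dz": 0,"grip": 1},{"wx": 0,"wy": 0,"wz": 0,"dx": 0,"dy": 0,"dz": 0,"grip": 1}]}}

```text
t: 23.82
tool_pos: [0.5522, -0.132, 0.141]
ee_rot: [0.546, 0.445, 0.575, -0.417]
ft_force: [-2.6, -7.3, 14.4]
width: 0.0055
```

```bash
python3 look.py wrist w22; python3 gap2.py w22;python3 - <<'E'
from h import *
c=load("w22.npz");I=c["frame"]
cv2.imwrite("pics/w22c.png",cv2.resize(I[0:300,160:410],None,fx=3,fy=2,interpolation=2))
E
```

```text
t23.82 p [ 0.5522 -0.132   0.141 ] j [-0.265  0.356 -0.007  1.231  0.052  1.046] F [-2.57 -7.34 14.4 ] T [-1.81  0.36  0.02] w 0.0055 yang 14.84 x [-0.009  0.056 -0.998]
w22 [np.float64(38.59), np.float64(54.5), np.float64(67.14), 'gapmm 13.64', 'front 18.66', 'absbracket -143.7 absbar -157.3', np.float64(38.59), np.float64(55.02), np.float64(67.27), 'gapmm 13.95', 'front 18.74', 'absbracket -143.7 absbar -157.7']
```

View pics/w22c.png

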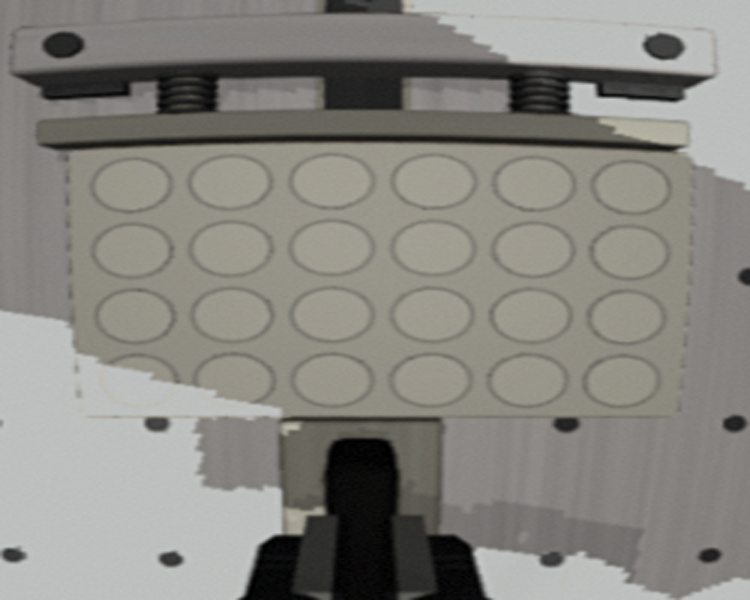

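The knob is pressed about 4.8 mm at 14.4 N, matching the spring law, and the bar is still 1.6-1.8 mm in. I'll straighten the tool about the grip point and take off the lateral load.

Call:
{"fn": "send_rows", "kwargs": {"deltas": [{"wx": 0,"wy": -0.019,"wz": 0,"dx": 0,"dy": -0.3,"dz": 0.35,"grip": 1},{"wx": 0,"wy": -0.019,"wz": 0,"dx": 0,"dy": -0.2,"dz": 0.35,"grip": 1},{"wx": 0,"wy": -0.019,"wz": 0,"dx": 0,"dy": -0.1,"dz": 0.35,"grip": 1},{"wx": 0,"wy": 0,"wz": 0,"dx": 0,"dy": 0,"dz": 0,"grip": 1}]}}

```text
t: 24.38
tool_pos: [0.5523, -0.133, 0.1413]
ee_rot: [0.562, 0.433, 0.559, -0.429]
ft_force: [-0.3, -7.8, 14.2]
width: 0.0055
```

```bash
python3 look.py wrist w23; python3 gap2.py w23
```

```text
t24.38 p [ 0.5523 -0.133   0.1413] j [-0.238  0.333 -0.04   1.192  0.002  1.074] F [-0.28 -7.76 14.22] T [-1.71  0.12 -0.03] w 0.0055 yang 14.86 x [ 0.007  0.001 -1.   ]
w23 [np.float64(32.06), np.float64(49.49), np.float64(62.44), 'gapmm 13.59', 'front 19.12', 'absbracket -143.7 absbar -157.3', np.float64(32.29), np.float64(49.47), np.float64(62.57), 'gapmm 13.43', 'front 19.06', 'absbracket -143.8 absbar -157.2']
```

Call:
{"fn": "send_rows", "kwargs": {"deltas": [{"wx": 0.13,"wy": 0,"wz": 0,"dx": 0,"dy": 0,"dz": 0,"grip": 1},{"wx": 0.13,"wy": 0,"wz": 0,"dx": 0,"dy": 0,"dz": 0,"grip": 1},{"wx": 0.13,"wy": 0,"wz": 0,"dx": 0,"dy": 0,"dz": 0,"grip": 1},{"wx": 0.13,"wy": 0,"wz": 0,"dx": 0,"dy": 0,"dz": 0,"grip": 1},{"wx": 0,"wy": 0,"wz": 0,"dx": 0,"dy": 0,"dz": 0,"grip": 1}]}}

```text
t: 25.05
tool_pos: [0.5518, -0.133, 0.141]
ee_rot: [0.431, 0.563, 0.429, -0.559]
ft_force: [-2.6, -7.1, 14.7]
width: 0.0052
```

```bash
python3 look.py wrist w24
```

```text
t25.05 p [ 0.5518 -0.133   0.141 ] j [-0.238  0.333 -0.04   1.193  0.003  1.595] F [-2.58 -7.12 14.68] T [-1.62  0.45 -0.01] w 0.0052 yang -15.06 x [ 0.006  0.001 -1.   ]
```

View pics/w24.png

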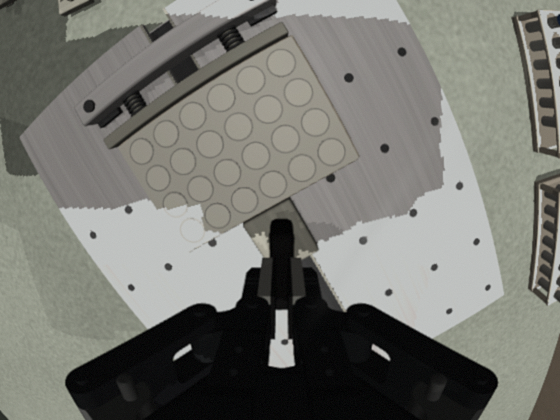

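The wing has turned 30° relative to the block, which stays aligned with the slot at (280,225), and the torque is low. Continuing to the stop.

Call:
{"fn": "send_rows", "kwargs": {"deltas": [{"wx": 0.15,"wy": 0,"wz": 0,"dx": 0,"dy": 0,"dz": 0,"grip": 1},{"wx": 0.15,"wy": 0,"wz": 0,"dx": 0,"dy": 0,"dz": 0,"grip": 1},{"wx": 0.15,"wy": 0,"wz": 0,"dx": 0,"dy": 0,"dz": 0,"grip": 1},{"wx": 0.15,"wy": 0,"wz": 0,"dx": 0,"dy": 0,"dz": 0,"grip": 1},{"wx": 0.15,"wy": 0,"wz": 0,"dx": 0,"dy": 0,"dz": 0,"grip": 1},{"wx": 0.15,"wy": 0,"wz": 0,"dx": 0,"dy": 0,"dz": 0,"grip": 1},{"wx": 0.1,"wy": 0,"wz": 0,"dx": 0,"dy": 0,"dz": 0,"grip": 1},{"wx": 0,"wy": 0,"wz": 0,"dx": 0,"dy": 0,"dz": 0,"grip": 1}]}}

```text
t: 26.1
tool_pos: [0.5511, -0.1325, 0.1408]
ee_rot: [0.108, 0.7, 0.109, -0.697]
ft_force: [-4.3, -4.1, 14.8]
width: 0.0052
```

```bash
python3 look.py wrist w25; python3 look.py top t25;python3 look.py scene s25
```

```text
t26.10 p [ 0.5511 -0.1325  0.1408] j [-0.238  0.333 -0.041  1.194  0.003  2.595] F [-4.32 -4.12 14.77] T [-1.08  0.84 -0.09] w 0.0052 yang -72.31 x [ 0.004  0.003 -1.   ]
t26.15 p [ 0.5512 -0.1325  0.1408] j [-0.238  0.333 -0.041  1.194  0.003  2.594] F [-3.69 -5.67 14.45] T [-1.07  0.86 -0.04] w 0.0054 yang -72.25 x [ 0.004  0.002 -1.   ]
t26.20 p [ 0.5512 -0.1325  0.1408] j [-0.238  0.333 -0.041  1.194  0.003  2.594] F [-3.14 -5.45 13.97] T [-1.1   0.87 -0.03] w 0.0056 yang -72.24 x [ 0.004  0.002 -1.   ]
```

View pics/w25.png

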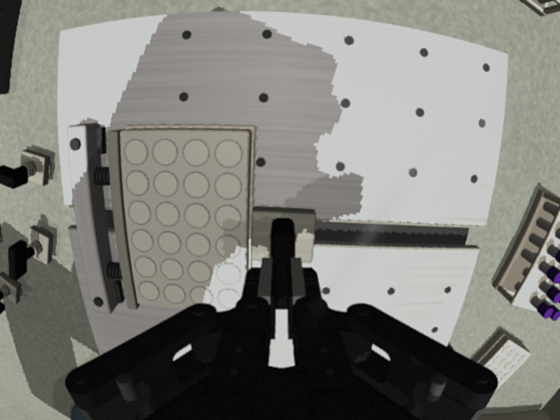

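The block stays along the slot and the wing now lies across it, turned 87°. A touch more turn to reach the stop, and I'll ease the lateral load.

Call:
{"fn": "send_rows", "kwargs": {"deltas": [{"wx": 0.05,"wy": 0,"wz": 0,"dx": 0,"dy": 0,"dz": 0.3,"grip": 1},{"wx": 0.05,"wy": 0,"wz": 0,"dx": 0,"dy": 0,"dz": 0.3,"grip": 1},{"wx": 0,"wy": 0,"wz": 0,"dx": 0,"dy": 0,"dz": 0,"grip": 1}]}}

```text
t: 26.62
tool_pos: [0.5509, -0.1325, 0.1409]
ee_rot: [0.073, 0.705, 0.075, -0.701]
ft_force: [-2.9, -4.6, 15.6]
width: 0.0056
```

```bash
python3 -c "
from look import st
st()"
```

```text
t26.62 p [ 0.5509 -0.1325  0.1409] j [-0.238  0.332 -0.042  1.193  0.004  2.693] F [-2.95 -4.61 15.58] T [-0.94  0.67  0.21] w 0.0056 yang -77.97 x [ 0.005  0.003 -1.   ]
```

The stop is reached, with turn torque up to 0.21 N m at 92.8°. I'll let the knob rise slowly.

Call:
{"fn": "send_rows", "kwargs": {"deltas": [{"wx": -0.02,"wy": 0,"wz": 0,"dx": 0,"dy": 0,"dz": 0.5,"grip": 1},{"wx": 0,"wy": 0,"wz": 0,"dx": -0.8,"dy": 0,"dz": 0,"grip": 1},{"wx": 0,"wy": 0,"wz": 0,"dx": -0.8,"dy": 0,"dz": 0,"grip": 1},{"wx": 0,"wy": 0,"wz": 0,"dx": -0.8,"dy": 0,"dz": 0,"grip": 1},{"wx": 0,"wy": 0,"wz": 0,"dx": 0,"dy": 0,"dz": 0,"grip": 1}]}}

```text
t: 27.25
tool_pos: [0.5506, -0.1325, 0.143]
ee_rot: [0.081, 0.704, 0.082, -0.701]
ft_force: [-0.8, -5.2, 11.2]
width: 0.0054
```

```bash
python3 -c "
from look import st
st()"
```

```text
t27.25 p [ 0.5506 -0.1325  0.143 ] j [-0.239  0.331 -0.038  1.197  0.004  2.672] F [-0.76 -5.25 11.23] T [-0.94  0.19  0.04] w 0.0054 yang -76.79 x [ 0.005  0.003 -1.   ]
```

Call:
{"fn": "send_rows", "kwargs": {"deltas": [{"wx": 0,"wy": 0,"wz": 0,"dx": -0.6,"dy": 0,"dz": 0,"grip": 1},{"wx": 0,"wy": 0,"wz": 0,"dx": -0.6,"dy": 0,"dz": 0,"grip": 1},{"wx": 0,"wy": 0,"wz": 0,"dx": 0,"dy": 0,"dz": 0,"grip": 1}]}}

```text
t: 27.62
tool_pos: [0.5503, -0.1325, 0.1431]
ee_rot: [0.08, 0.704, 0.082, -0.701]
ft_force: [1.1, -4.2, 8.4]
width: 0.006
```

```bash
python3 look.py wrist w26
```

```text
t27.62 p [ 0.5503 -0.1325  0.1431] j [-0.239  0.331 -0.037  1.2    0.004  2.673] F [ 1.12 -4.2   8.41] T [-1.01 -0.14  0.1 ] w 0.006 yang -76.8 x [ 0.004  0.003 -1.   ]
```

View pics/w26.png

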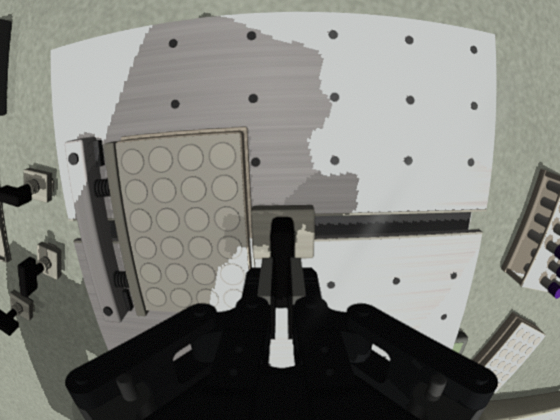

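Height has stopped at 0.143 while the force drops, so the head is catching under the lips. I'll unload fully, then open the fingers slowly.

Call:
{"fn": "send_rows", "kwargs": {"deltas": [{"wx": 0,"wy": 0,"wz": 0,"dx": -0.6,"dy": 0,"dz": 0,"grip": 1},{"wx": 0,"wy": 0,"wz": 0,"dx": -0.6,"dy": 0,"dz": 0,"grip": 1},{"wx": 0,"wy": 0,"wz": 0,"dx": 0,"dy": 0,"dz": 0,"grip": 1}], "grip_force": 40}}

```text
t: 28.05
tool_pos: [0.5501, -0.1324, 0.1432]
ee_rot: [0.08, 0.703, 0.082, -0.701]
ft_force: [2.9, -5.7, -0.3]
width: 0.0054
```

```bash
python3 -c "
from look import st
st()"
```

```text
t28.05 p [ 0.5501 -0.1324  0.1432] j [-0.238  0.332 -0.036  1.202  0.004  2.673] F [ 2.92 -5.73 -0.26] T [-1.11 -0.55  0.05] w 0.0054 yang -76.79 x [ 0.002  0.003 -1.   ]
```

Call:
{"fn": "send_rows", "kwargs": {"deltas": [{"wx": 0,"wy": 0,"wz": 0,"dx": 0,"dy": 0.3,"dz": -0.3,"grip": 1},{"wx": 0,"wy": 0,"wz": 0,"dx": 0,"dy": 0.3,"dz": 0,"grip": 1},{"wx": 0,"wy": 0,"wz": 0,"dx": 0,"dy": 0,"dz": 0,"grip": 1}]}}

```text
t: 28.42
tool_pos: [0.5501, -0.1327, 0.1432]
ee_rot: [0.08, 0.703, 0.083, -0.702]
ft_force: [1.7, -3.5, -0.5]
width: 0.0056
```

```bash
python3 look.py wrist w27; python3 - <<'E'
from h import *
for n in("w26","w27"):
    c=load(n+".npz");g=cv2.cvtColor(c["frame"],6)
    print(g[180:186,60:140].mean(0).astype(int).tolist())
E
```

```text
t28.43 p [ 0.5501 -0.1327  0.1432] j [-0.239  0.333 -0.035  1.203  0.004  2.672] F [ 1.7  -3.54 -0.45] T [-0.76 -0.44  0.09] w 0.0056 yang -76.79 x [ 0.002  0.004 -1.   ]
[149, 171, 197, 201, 200, 199, 200, 200, 199, 195, 192, 198, 200, 200, 200, 199, 200, 200, 200, 200, 199, 200, 198, 192, 193, 187, 140, 90, 57, 44, 42, 43, 41, 37, 27, 19, 24, 25, 20, 21, 27, 21, 18, 25, 25, 16, 21, 36, 70, 100, 106, 105, 105, 106, 107, 106, 104, 88, 54, 46, 95, 134, 144, 141, 141, 138, 132, 130, 133, 137, 139, 142, 143, 144, 145, 145, 143, 143, 142, 137]
[147, 169, 196, 201, 200, 199, 199, 200, 200, 195, 192, 197, 200, 199, 200, 200, 200, 199, 200, 200, 200, 200, 199, 191, 189, 178, 124, 83, 58, 44, 42, 43, 41, 36, 25, 19, 26, 26, 18, 23, 27, 19, 19, 28, 24, 17, 24, 39, 71, 99, 106, 105, 106, 106, 106, 106, 105, 87, 52, 48, 102, 137, 142, 141, 140, 136, 129, 130, 134, 137, 142, 144, 145, 146, 148, 147, 148, 146, 143, 139]
```

Load on the tool has halved and the bar spacing in the image is unchanged, so the lock is holding. I'll ease the rest and open.

Call:
{"fn": "send_rows", "kwargs": {"deltas": [{"wx": 0,"wy": 0,"wz": 0,"dx": 0,"dy": 0.4,"dz": -0.3,"grip": 1},{"wx": 0,"wy": 0,"wz": 0,"dx": 0,"dy": 0.3,"dz": 0,"grip": 1},{"wx": 0,"wy": 0,"wz": 0,"dx": 0,"dy": 0,"dz": 0,"grip": 1}]}}

```text
t: 28.85
tool_pos: [0.5503, -0.1331, 0.1432]
ee_rot: [0.08, 0.703, 0.083, -0.702]
ft_force: [1.3, -0.3, -0.3]
width: 0.0054
```

Call:
{"fn": "send_rows", "kwargs": {"deltas": [{"wx": 0,"wy": 0,"wz": 0,"dx": 0,"dy": 0,"dz": 0,"grip": 0.8},{"wx": 0,"wy": 0,"wz": 0,"dx": 0,"dy": 0,"dz": 0,"grip": 0.7},{"wx": 0,"wy": 0,"wz": 0,"dx": 0,"dy": 0,"dz": 0,"grip": 0.6},{"wx": 0,"wy": 0,"wz": 0,"dx": 0,"dy": 0,"dz": 0,"grip": 0.55}]}}

```text
t: 29.35
tool_pos: [0.5505, -0.1334, 0.1434]
ee_rot: [0.08, 0.703, 0.082, -0.702]
ft_force: [0.5, 0.2, -0.4]
width: 0.0387
```

```bash
python3 look.py wrist w28
```

```text
t29.35 p [ 0.5505 -0.1334  0.1434] j [-0.24   0.333 -0.033  1.203  0.004  2.671] F [ 0.46  0.19 -0.44] T [-0.   -0.05 -0.04] w 0.0387 yang -76.8 x [ 0.002  0.003 -1.   ]
```

View pics/w28.png

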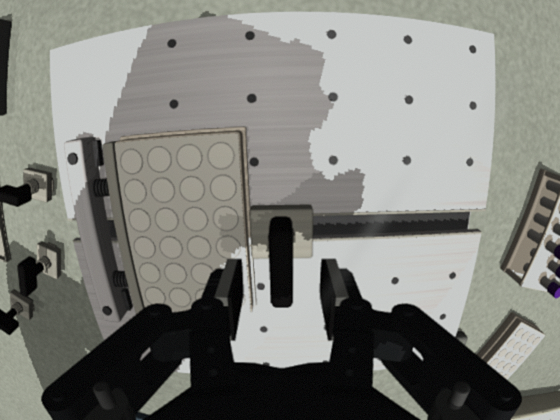

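The fingers are clear and the wing lies across the slot at (281,262) with the block against the plate. I'll rise and check.

Call:
{"fn": "send_rows", "kwargs": {"deltas": [{"wx": 0,"wy": 0,"wz": 0,"dx": -8,"dy": 0,"dz": 0,"grip": 0.5},{"wx": 0,"wy": 0,"wz": 0,"dx": -20,"dy": 0,"dz": 0,"grip": 0.5},{"wx": 0,"wy": 0,"wz": 0,"dx": -25,"dy": 0,"dz": 0,"grip": 0.5},{"wx": 0,"wy": 0,"wz": 0,"dx": -25,"dy": 0,"dz": 0,"grip": 0.5},{"wx": 0,"wy": 0,"wz": 0,"dx": -25,"dy": 0,"dz": 0,"grip": 0.5},{"wx": 0,"wy": 0,"wz": 0,"dx": 0,"dy": 0,"dz": 0,"grip": 0.5}]}}

```text
t: 30.15
tool_pos: [0.5513, -0.1341, 0.2487]
ee_rot: [0.081, 0.704, 0.082, -0.7]
ft_force: [0.7, -0.2, -0.0]
width: 0.0425
```

```bash
python3 look.py wrist w29; python3 look.py scene s29;  python3 - <<'E'
from h import *
c=load("w29.npz");P=cloud(c,True);g=c["frame"].max(-1)
th=np.radians(104.8);y=np.array([np.cos(th),np.sin(th)]);x=np.array([y[1],-y[0]])
D=(P[...,:2]-np.array([.5510,-.1326]))
m=(g<50)&(np.hypot(D[...,0],D[...,1])<.035)&(P[...,2]>.155)&(P[...,2]<.19)
Q=P[m];print("wing pts",m.sum(),Q.mean(0),np.percentile(Q[:,2],[10,50,90]))
d=np.linalg.svd(Q[:,:2]-Q[:,:2].mean(0))[2][0];print("wing ang",np.degrees(np.arctan2(d[1],d[0])),"slot x ang 14.8")
a,b=D@x,D@y
def z(n,m):print(n,m.sum(),np.nanmedian(P[m],0).round(4))
z("platform",(abs(abs(a)-.1)<.02)&(b<-.03)&(b>-.08))
z("block",(b<.019)&(b>.010)&(abs(a)<.012)&(g>60)); 
pm=(b>.03)&(b<.09)&(a>-.05)&(a<.05);z("plate",pm)
Qp=P[pm];A=np.c_[Qp[:,:2],np.ones(len(Qp))];k=np.linalg.lstsq(A[~np.isnan(Qp[:,2])],Qp[~np.isnan(Qp[:,2]),2],rcond=None)[0];print("plate slope",k[:2])
E
```

```text
t30.15 p [ 0.5513 -0.1341  0.2487] j [-0.241  0.299  0.187  1.454  0.004  2.671] F [ 0.68 -0.18 -0.01] T [-0.03 -0.02  0.  ] w 0.0425 yang -76.8 x [ 0.005  0.002 -1.   ]
t30.20 p [ 0.5508 -0.134   0.2473] j [-0.241  0.3    0.185  1.453  0.004  2.671] F [-0.09 -0.09 -1.14] T [-0.02  0.09  0.03] w 0.0426 yang -76.8 x [ 0.004  0.003 -1.   ]
wing pts 722 [ 0.55489463 -0.13288683  0.17305773] [0.17175292 0.17382084 0.17486945]
wing ang -165.72388821546267 slot x ang 14.8
platform 2715 [ 0.6568 -0.1659  0.112 ]
block 241 [ 0.5471 -0.1186  0.1241]
plate 16655 [ 0.5476 -0.0838  0.3352]
plate slope [ 1.6086272 -3.0092881]
```

View pics/w29.png

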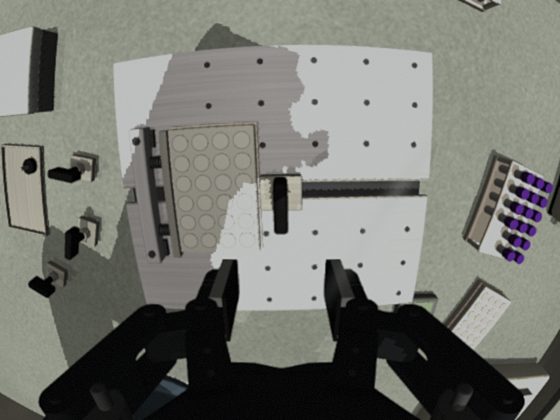

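View pics/s29.png

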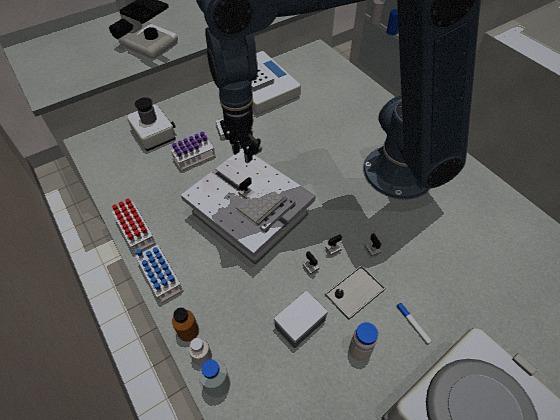

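Heights: wing top 0.174, so its middle is 49 mm above the platform (window 47.2-50.5). Block top is 0.124 (expected 0.124). The wing is at 14.3° against 14.8° for straight across. I'll turn the camera back to check the bar's push-in and the plate's squareness.

Call:
{"fn": "send_rows", "kwargs": {"deltas": [{"wx": -0.18,"wy": 0,"wz": 0,"dx": 0,"dy": 0,"dz": 0,"grip": 0.5},{"wx": -0.18,"wy": 0,"wz": 0,"dx": 0,"dy": 0,"dz": 0,"grip": 0.5},{"wx": -0.18,"wy": 0,"wz": 0,"dx": 0,"dy": 0,"dz": 0,"grip": 0.5},{"wx": -0.18,"wy": 0,"wz": 0,"dx": 0,"dy": 0,"dz": 0,"grip": 0.5},{"wx": -0.18,"wy": 0,"wz": 0,"dx": 0,"dy": 0,"dz": 0,"grip": 0.5},{"wx": -0.18,"wy": 0,"wz": 0,"dx": 0,"dy": 0,"dz": 0,"grip": 0.5},{"wx": -0.18,"wy": 0,"wz": 0,"dx": 0,"dy": 0,"dz": 0,"grip": 0.5},{"wx": -0.18,"wy": 0,"wz": 0,"dx": 0,"dy": 0,"dz": 0,"grip": 0.5},{"wx": -0.16,"wy": 0,"wz": 0,"dx": 0,"dy": 0,"dz": 0,"grip": 0.5},{"wx": 0,"wy": 0,"wz": 0,"dx": -10,"dy": 0,"dz": 0,"grip": 0.5},{"wx": 0,"wy": 0,"wz": 0,"dx": 0,"dy": 0,"dz": 0,"grip": 0.5}]}}

```text
t: 31.62
tool_pos: [0.5506, -0.1339, 0.2569]
ee_rot: [0.56, 0.433, 0.56, -0.431]
ft_force: [-0.3, 0.4, -0.9]
width: 0.0429
```

```bash
python3 look.py wrist w30; python3 gap2.py w30; python3 - <<'E'
from h import *
c=load("w30.npz");I=c["frame"]
cv2.imwrite("pics/w30c.png",cv2.resize(I[20:270,160:410],None,fx=3,fy=2.4,interpolation=2))
P=cloud(c,True)
for q in [(240,120),(330,120),(240,160),(330,160)]:print(q,P[q[1],q[0]].round(4))
E
```

```text
t31.62 p [ 0.5506 -0.1339  0.2569] j [-0.241  0.3    0.209  1.478  0.004  1.074] F [-0.34  0.4  -0.92] T [ 0.01 -0.03 -0.01] w 0.0429 yang 14.67 x [ 0.002  0.003 -1.   ]
(240, 120) [ 0.4966 -0.0774  0.129 ]
(330, 120) [ 0.5763 -0.0563  0.1278]
(240, 160) [ 0.5052 -0.1139  0.1277]
(330, 160) [ 0.5865 -0.0923  0.1292]Traceback (most recent call last):
  File "gap2.py", line 11, in <module>
    a=cross(p,i,80,True);b=cross(p,int(a)+8,115,False);f=cross(p,int(b)+3,70,False)
                                                                 ~~~^^^
TypeError: int() argument must be a string, a bytes-like object or a real number, not 'NoneType'
```

View pics/w30c.png

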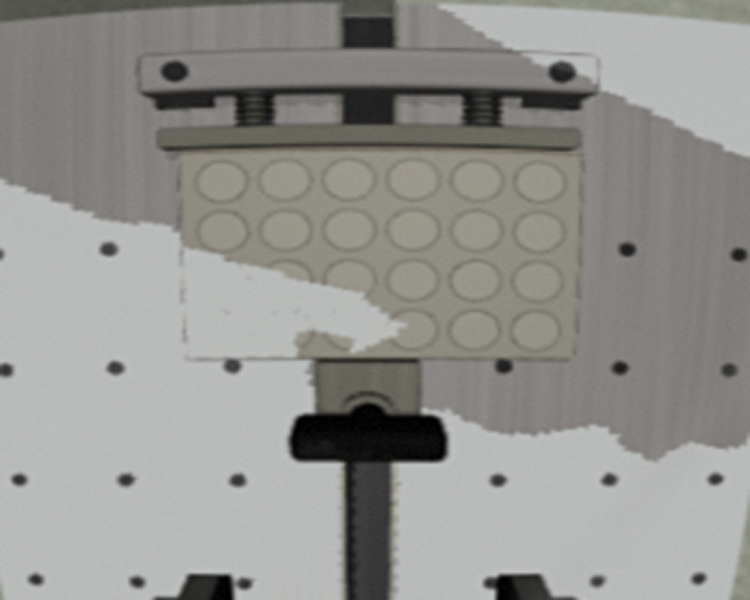

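```bash
python3 - <<'E'
from h import *
c=load("w30.npz");g=cv2.cvtColor(c["frame"],6).astype(float)
th=np.radians(104.8);y=np.array([np.cos(th),np.sin(th)])
for u0,w in ((255,18),(296,14)):
    p=g[:,u0:u0+w].mean(1);print(p[50:90].astype(int).tolist())
    i=50+np.argmin(p[50:65])
    def cr(i0,lev,up):
        for i in range(i0,110):
            if (up and p[i]<lev<=p[i+1]) or(not up and p[i]>=lev>p[i+1]):return i+(lev-p[i])/(p[i+1]-p[i])
    a=cr(i,80,True);b=cr(int(a)+5,115,False);f=cr(int(a)+12,70,False) 
    A,B=[plane(c,u0+w/2-.5,v,z,True)[:2]@y*1e3 if v else None for v,z in((a,.115),(b,.129))]
    F=plane(c,u0+w/2-.5,f,.115,True)[:2]@y*1e3 if f else np.nan
    print(a,b,f,"gap",A-B if b else 0,"front",A-F)
# plate back edge / front edge slope
Q=[]
for u in (240,255,310,335,345):
    col=g[155:182,u];d=np.diff(col);v=155+np.argmax(abs(d))+.5;Q.append(plane(c,u,v,.12,True)[:2])
Q=np.array(Q);d=np.polyfit(Q[:,0],Q[:,1],1)[0];print("front edge ang",np.degrees(np.arctan(d)),Q@y)
E
```

```text
[131, 131, 130, 130, 124, 101, 67, 37, 40, 78, 112, 117, 116, 123, 132, 135, 134, 134, 135, 136, 133, 114, 98, 99, 101, 101, 101, 101, 99, 81, 58, 90, 112, 135, 144, 143, 138, 138, 140, 143]
59.04045307443366 70.95072463768116 79.48905109489051 gap 13.309867652705435 front 19.99439869005886
[129, 131, 131, 129, 124, 104, 70, 39, 33, 64, 110, 118, 118, 123, 131, 133, 134, 134, 133, 134, 132, 114, 99, 100, 102, 103, 103, 103, 102, 85, 60, 88, 114, 136, 144, 142, 138, 141, 145, 146]
59.33438485804417 70.99209486166008 79.6145251396648 gap 13.065611202583142 front 19.83950761360063
front edge ang 14.822782551424265 [-0.24876966 -0.24893759 -0.24905164 -0.24884273 -0.24871191]
```

```bash
python3 - <<'E'
from h import *
th=np.radians(104.8);y=np.array([np.cos(th),np.sin(th)])
for n in("w25","w26","w27","w28"):
    c=load(n+".npz");g=cv2.cvtColor(c["frame"],6).astype(float)
    o=[]
    for r0 in (195,215,235):
        p=g[r0:r0+5].mean(0)
        def cr(i0,lev,up):
            for i in range(i0,200):
                if (up and p[i]<lev<=p[i+1]) or(not up and p[i]>=lev>p[i+1]):return i+(lev-p[i])/(p[i+1]-p[i])
        a=cr(75,120,False);b=cr(int(a)+5,75,True)
        o.append("%.2f %.2f d%.2f"%(a,b,b-a))
    print(n,o)
c=load("w30.npz");
for u,v,z in((263.5,59.04,.115),(263.5,70.95,.129)):print(1e3*plane(c,u,v,z,True)[:2]@y)
E
```

```text
w25 ['87.89 103.52 d15.63', '90.19 112.98 d22.78', '93.23 108.23 d15.00']
w26 ['87.46 104.73 d17.27', '75.80 106.99 d31.20', '76.67 117.50 d40.83']
w27 ['87.46 104.11 d16.65', '75.80 107.12 d31.32', '75.69 117.47 d41.78']
w28 ['86.69 103.62 d16.93', '90.44 106.40 d15.97', '75.00 116.68 d41.68']
-143.4604540997398
-156.77009266691167
```

Absolute positions agree: bracket at -143.5 mm (before -143.7), bar at -156.8 mm (at rest -158.9). That puts the bar about 2 mm in, so roughly 6 N. The plate's front edge is at 14.82° against the slot's 14.8°. Handing in.

```bash
python3 -c "
from plant import arm
print(arm.sign_off())"
```

```text
the job is handed in; nothing more can be done
None
```

The clamp is locked in the slot, holding the plate against the sprung bar. I handed the job in at about 32 s, and no verdict was reported.

I took the leftmost clamp by its wing from the tray, dropped its T-head into the slot and slid it up to the plate. I pushed the bar in, pressed the knob about 4.8 mm (14.4 N) and turned it clockwise until it hit the stop. Then I let it rise under the lips, eased off the load and let go.

**Last checks:**

| Check | Measured | Wanted |
|---|---|---|
| Wing height above platform | about 49 mm | 47.2 to 50.5 mm |
| Block top height | 0.124 m | 0.124 m |
| Knob turn | about 90° (wing at 14.3°, straight across is 14.8°) | over 77° (1.35 rad) |
| Plate front edge against slot | 14.82° vs 14.8° | within 2.9° (0.05 rad) |
| Bar pushed in | about 2 mm, so about 6 N | about half way, 3 to 9.5 N |

- **Bystanders:** the scene view after release showed them all in place.
- **A disagreement:** a second image measure, of the bar's lower front edge, suggested only about 0.5 mm of push. I trusted the bar's back edge instead, because it also fitted the 5 to 5.5 N I had worked out from the wrist readings just before locking.
- **Problems on the way:** the first stretch of sliding dragged at 6 to 7 N because the clamp's nose dug in. I fixed that by gripping harder, carrying it about 1 mm higher and tilting the tool slightly nose-up. I straightened the tool before turning the knob.

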